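# Put the bur blocks away in the UV cabinet and start it

## Task

Tidy the dental bur blocks away: pull out the tray of the UV cabinet, set every bur block on the worktop upright and fully down into its own pocket (the one with its shape and size, as shown on the card beside it), and slide the loaded tray fully home under the hood. Then press the start button on the hood fully down and let it come up again. Do not knock over the cup or the jar, and leave the tray home and every block in its pocket.

Things in the scene. Friction and masses are not known exactly. Their poses are not given: they have to be found in the camera images.
- block_round_small: small round bur block: disc 40 mm in diameter, lilac plastic 30 mm high with upright straight sides, about 90 g, a bunch of thin steel burs standing up to 20 mm out of its top (none within 5 mm of the sides). Origin: centre of the underside, z up. Stands loose on the worktop; may be absent (None).
- block_oblong: oblong bur block: 34 mm (own x) by 66 mm (own y), lilac plastic 30 mm high with upright straight sides, about 90 g, a bunch of thin steel burs standing up to 20 mm out of its top (none within 5 mm of the sides). Origin: centre of the underside, z up. Stands loose on the worktop; may be absent (None).
- block_square_small: small square bur block: 38 by 38 mm, lilac plastic 30 mm high with upright straight sides, about 90 g, a bunch of thin steel burs standing up to 20 mm out of its top (none within 5 mm of the sides). Origin: centre of the underside, z up. Stands loose on the worktop; may be absent (None).
- block_round_large: large round bur block: disc 58 mm in diameter, lilac plastic 30 mm high with upright straight sides, about 90 g, a bunch of thin steel burs standing up to 20 mm out of its top (none within 5 mm of the sides). Origin: centre of the underside, z up. Stands loose on the worktop; may be absent (None).
- block_square_large: large square bur block: 54 by 54 mm, lilac plastic 30 mm high with upright straight sides, about 90 g, a bunch of thin steel burs standing up to 20 mm out of its top (none within 5 mm of the sides). Origin: centre of the underside, z up. Stands loose on the worktop; may be absent (None).
- slot_round_small (a point): floor centre of the pocket for the round small block in the sliding tray: round, 45 mm wide; near row (side towards the robot), the end next to the hood. 7 mm deep, floor 20 mm above the worktop; a seated block's origin lies here, sides in line (squares any quarter turn). A white card beside it shows the outline. Axes: y = the direction in which the tray slides in, z up. Moves with the tray.
- slot_oblong (a point): floor centre of the pocket for the oblong block in the sliding tray: 39 mm (x) by 71 mm (y), near row, middle. 7 mm deep, floor 20 mm above the worktop; a seated block's origin lies here, sides in line (squares any quarter turn). A white card beside it shows the outline. Axes: y = the direction in which the tray slides in, z up. Moves with the tray.
- slot_square_small (a point): floor centre of the pocket for the square small block in the sliding tray: 43 by 43 mm, near row, the end next to the handle. 7 mm deep, floor 20 mm above the worktop; a seated block's origin lies here, sides in line (squares any quarter turn). A white card beside it shows the outline. Axes: y = the direction in which the tray slides in, z up. Moves with the tray.
- slot_round_large (a point): floor centre of the pocket for the round large block in the sliding tray: round, 63 mm wide; far row, the end next to the hood. 7 mm deep, floor 20 mm above the worktop; a seated block's origin lies here, sides in line (squares any quarter turn). A white card beside it shows the outline. Axes: y = the direction in which the tray slides in, z up. Moves with the tray.
- slot_square_large (a point): floor centre of the pocket for the square large block in the sliding tray: 59 by 59 mm; far row, the end next to the handle. 7 mm deep, floor 20 mm above the worktop; a seated block's origin lies here, sides in line (squares any quarter turn). A white card beside it shows the outline. Axes: y = the direction in which the tray slides in, z up. Moves with the tray.
- tray (a joint): sliding tray of the UV cabinet, m along slot y: 0 = fully out (all pockets clear of the hood, tray end 15 mm from its mouth), 0.265 = fully home under the hood (end stop). Starts part or all the way in; takes 2 to 4 N to move, stays where left. Grey plate 196 by 262 mm with aluminium rim, rim top 32 mm above the worktop.
- tray_handle (a point): centre of the top edge of the tray's upright steel handle bar: 74 mm wide (slot x), 14 mm thick (slot y: pinch across this), top 88 mm and bottom 16 mm above the worktop, 28 mm free gap between it and the tray's end rim, which is 32 mm high. Axes as the slots. Stays 48 mm outside the hood when the tray is home.
- start (a joint): white start push button on top of the hood, m pressed: 0 = released, 0.006 = fully down (a spring, about 5 N at the bottom), springs back by itself.
- start_top (a point): centre of the top of the start button, 28 mm in diameter, pressed straight down, near the robot-side corner of the hood's top, 50 mm behind the hood's mouth. Axes as the slots. Hood: white box open at the tray's end, 236 mm wide, 277 mm long, top 120 mm and ceiling 94 mm above the worktop.
- cup: turquoise plastic cup standing on the worktop, 72 mm wide, 95 mm high; bystander. Origin: centre of the underside.
- jar: steel jar, 60 mm wide, 75 mm high; bystander. Origin: centre of the underside.
- dish: small glass dish, 38 mm wide, 20 mm high; bystander. Origin: centre of the underside.
There are look-alikes about, which are no part of the job. What is shaped like the block_square_small but orange is not meant.

How it is judged:
By the outcome, as a careful person would: the job done as asked, in the order asked, and still so for the second after the job is handed in, with the robot touching nothing.
Of block_round_small, block_oblong, block_square_small, block_round_large, block_square_large only 3 to 5 are there at a start; the rules pass over those that are not, and their reading is None.
At some moment in a run one of block_round_small, block_oblong, block_square_small, block_round_large, block_square_large may be knocked a few centimetres aside while the robot is not near it.
Once in a run the grip may slacken for a moment while it holds something.
It also fails if it takes over 210 s, if anything falls off the work surface, if the arm or the gripper's body presses on something with over 40 N, if the wrist force passes 120 N, or if a joint passes its speed limit or range.

## Robot

A 6-joint arm with a two-finger parallel gripper is mounted at the origin on the work surface. World frame = base frame: x ahead of the robot, y to its left, z up, the work surface at z = 0. Lengths are in mm, angles in rad, forces in N, time in s.
With the tool pointing down it reaches from about 375 to 900 mm from the base axis. Payload 3.1 kg.
Tool frame: the origin (TCP) lies midway between the tips of the shut fingers; the grasp point (between the pads) lies 19 mm behind it; z points along the fingers, y is the line along which they close (so a half turn about z gives the same grasp; the last joint's range is limited). The gripper opens to 85 mm and grips with 20 to 120 N. Pads are 22 mm wide; open, the fingers measure 114 mm over their backs; the gripper's body (76 mm by 85 mm) begins 54 mm behind the grasp point. The pads swing forward as they close: fully open they stand 13 mm farther back than shut.
Start: joints at [1.014, 0.527, 1.433, -0, 1.181, -0.178], TCP at [230.506, 580.916, 231.31] pointing down, gripper open.
Joint ranges: [-3.08, 3.08], [-0.75, 2.2], [0.22, 2.44], [-1.43, 4.57], [0, 2.65], [-2.85, 2.85]. Speed limits (rad/s): [2.79, 2.79, 3.14, 3.14, 3.14, 3.14].

## Interface

Orientations are given as a unit quaternion [w, x, y, z].
In Python, from bench import ctrl gives the robot as it stands.
- The arm moves only by the tool jog_arm, never from a script. Its argument "deltas" is a list of rows, each a list of 4 numbers: the shift along the tool's x, y, z in units of 40 mm (1.0 is 40 mm), then the turn about the tool's z in rad. In form: [[x, y, z, spin], ...]. A call has 1 to 12 rows; each row is the pose to reach, as a shift and turn from the pose commanded when the call began, along the tool's axes at that moment; what a row does not reach only later rows make up. A row lasts 1/12 s, in which the tool goes at most 41.7 mm and 7.16 degrees, less where a joint would pass 70% of its speed; a pose out of reach is approached as far as the arm can. A call with a gripper value outside its range is refused whole. "hand" is the opening, from 0 (shut) to 1 (fully open), set as the call begins (left out, the last holds). The fingers move at their own pace and stop on an object; "grip_force" is the grip in N (left out, the last holds). Time passes only in rows, so rows that repeat a pose let the fingers close. It gives the time, the measured TCP pose, the force, the opening and the grip force at its end, in the units of the state.
- ctrl.observe(): the state, without advancing time (a new reading comes with each control period).
- ctrl.read_camera(name): name is "scene" or "top"; returns the picture (384x512x3 uint8, red, green, blue); there is no depth.
- ctrl.camera_model(name): a dict with "fx", "fy", "cx", "cy" (pixels), "world_from_camera" (4x4, takes a point from camera to world coordinates). Camera axes: x right, y down, z forward; pixel columns grow to the right and rows downward; lengths in mm; the calibration is good to about 2 mm. A picture is of the moment at which its call begins. camera_model takes no time and is no camera call.
- ctrl.sign_off(): hands the job in; it is judged then, once.
The state is a dict: "time_s": time; "qpos": joint angles; "qd": joint speeds; "joint_torque": joint torques, N m; "ee_pos": TCP position; "tool_rot": TCP orientation; "wrist_force": force on the tool from outside, world axes, zero at the start; "moment": the same for the moment, N m; "grip_width": finger opening in mm; "grasp_force": force on a finger pad.
Only numpy, scipy, OpenCV 4.12 (cv2) and the standard library are available. Lean on these libraries where they do the work, as an engineer would, in place of code of your own. Each camera call takes 0.05 s, during which the arm holds its last target. There are 200 camera calls.

## Working session

There is one attempt and no reset: what is moved stays moved. The work goes in short steps, Python scripts to look and compute and a tool call to move; the robot and the scene stay as the last step left them, time stands still between calls to the robot, and variables do not carry over. Pictures are saved under pics/ and viewed, at most 14 in all, crops included, and the job is handed in when it is done.

Besides the shell and the picture viewer there is one more tool, called as a command line: name --pt "numbers of a row" for each row, then --argument value for the rest. jog_arm: Moves the arm, as the interface text tells. Its arguments: {"type":"object","properties":{"deltas":{"type":"array"},"hand":{"type":"number"},"grip_force":{"type":"number"}},"required":["deltas"]}

```bash
mkdir -p pics; ls
python3 - <<'E'
from bench import ctrl
import cv2,numpy as np
np.set_printoptions(precision=4,suppress=True)
for n in("scene","top"):
    im=ctrl.read_camera(n); cv2.imwrite(f"pics/{n}0.png",cv2.resize(im[:,:,::-1],(800,600),interpolation=cv2.INTER_CUBIC))
    np.save(n+"0.npy",im); print(n,ctrl.camera_model(n))
print(ctrl.observe())
E
```

```text
pics
scene {'fx': 356.2124287783026, 'fy': 356.2124287783026, 'cx': 258.99062713219547, 'cy': 194.45227418224314, 'world_from_camera': array([[   0.3613,    0.5789,   -0.731 , 1313.6806],
       [   0.9324,   -0.2188,    0.2876, -367.0957],
       [   0.0066,   -0.7855,   -0.6188,  713.9558],
       [   0.    ,    0.    ,    0.    ,    1.    ]])}
top {'fx': 396.31958860563793, 'fy': 396.31958860563793, 'cx': 269.6024316744285, 'cy': 191.7395228376138, 'world_from_camera': array([[  -0.0034,   -0.9895,    0.1442,  458.7517],
       [  -0.9998,    0.0004,   -0.0205,  -84.34  ],
       [   0.0202,   -0.1442,   -0.9893, 1060.4099],
       [   0.    ,    0.    ,    0.    ,    1.    ]])}
{'time_s': 0.1, 'qpos': array([ 1.0145,  0.5284,  1.4338,  0.    ,  1.1814, -0.1785]), 'qd': array([ 0.0001, -0.0028, -0.0029,  0.0006,  0.0017, -0.    ]), 'joint_torque': array([  0.0003, -44.3304, -17.8586,  -0.0002,   0.0039,   0.    ]), 'ee_pos': array([230.1665, 580.3901, 230.4174]), 'tool_rot': array([-0.0004,  0.1878,  0.9822, -0.0009]), 'wrist_force': array([-0.334 , -0.0992,  0.6395]), 'moment': array([0.0231, 0.0223, 0.0737]), 'grasp_force': 0.0, 'grip_width': 85.42994784969879}
```

View pics/scene0.png

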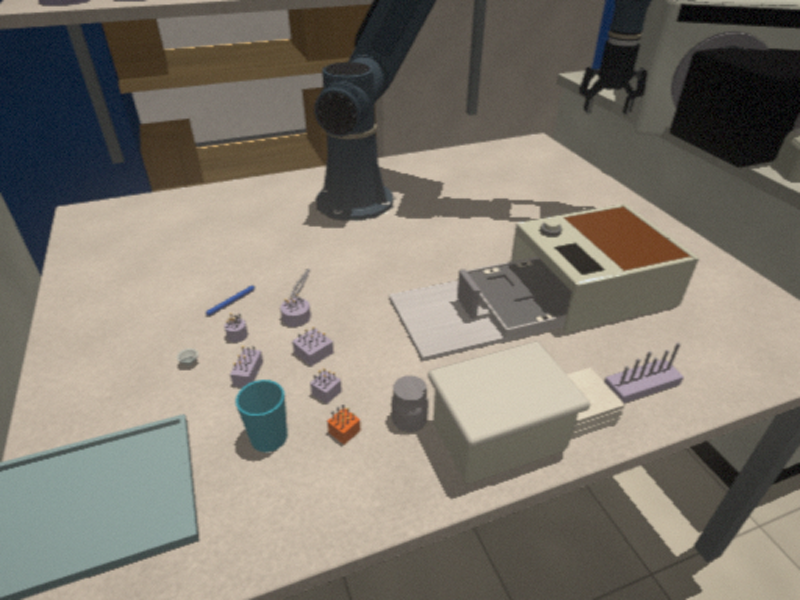

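View pics/top0.png

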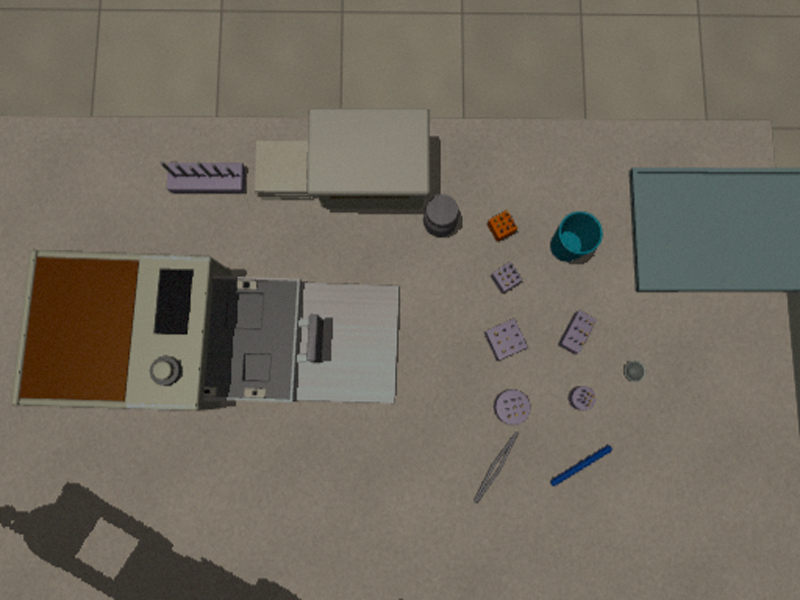

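The top view (800 px scale) shows five lilac blocks: small square (507,277), large square (506,340), oblong (577,331), large round (513,407) and small round (582,398). The orange decoy is at (502,226). The tray is about half out with its handle at (315,338), and the button is at (165,370). The scene view shows the same layout, with the cup at (265,415) and the jar at (410,403).

```bash
cat > h.py <<'E'
import cv2,numpy as np
from bench import ctrl
np.set_printoptions(precision=1,suppress=True)
M={n:ctrl.camera_model(n) for n in("scene","top")}
def ray(n,p):
    m=M[n];T=m["world_from_camera"]
    d=T[:3,:3]@[(p[0]-m["cx"])/m["fx"],(p[1]-m["cy"])/m["fy"],1]
    return T[:3,3],d
def onz(n,p,z):
    o,d=ray(n,p); return o+d*(z-o[2])/d[2]
def proj(n,P):
    m=M[n];T=m["world_from_camera"]; c=T[:3,:3].T@(np.array(P,float)-T[:3,3])
    return np.array([m["fx"]*c[0]/c[2]+m["cx"],m["fy"]*c[1]/c[2]+m["cy"]])
def tri(pt,ps):
    o1,d1=ray("top",pt);o2,d2=ray("scene",ps)
    s=np.linalg.lstsq(np.c_[d1,-d2],o2-o1,rcond=None)[0]
    a,b=o1+d1*s[0],o2+d2*s[1]; return (a+b)/2,np.linalg.norm(a-b)
def lilac(im):
    h=cv2.cvtColor(im,cv2.COLOR_RGB2HSV)
    m=cv2.inRange(h,(118,22,50),(160,130,255))
    return cv2.morphologyEx(m,cv2.MORPH_CLOSE,np.ones((3,3)))
def blobs(im,amin=40,mask=None):
    m=lilac(im) if mask is None else mask
    out=[]
    for c in cv2.findContours(m,cv2.RETR_EXTERNAL,cv2.CHAIN_APPROX_NONE)[0]:
        if cv2.contourArea(c)<amin: continue
        h=cv2.convexHull(c);q=cv2.moments(h); out.append((np.array([q["m10"]/q["m00"],q["m01"]/q["m00"]]),h))
    return out
def blocks(it,isc,out=True):
    S=blobs(isc,60); r=[]
    for c,h in blobs(it,60):
        if not S: continue
        t=min(((*tri(c,s),s) for s,_ in S),key=lambda a:a[1]+abs(a[0][2]-15)*.5)
        P=np.array([onz("top",p,15)[:2] for p in h[:,0,:].astype(float)],np.float32)
        (cc,wh,ang)=cv2.minAreaRect(P); 
        r.append((t[0],wh,ang))
        if out: print("tri",t[0],"gap %.1f"%t[1],"onz15",onz("top",c,15)[:2],"rect",np.array(wh),"ang %.1f"%ang,"area %.0f"%cv2.contourArea(P))
    return r
def grab(n): return ctrl.read_camera(n)
def to(x,y,z=None,yaw=None):
    """deltas to world TCP target; yaw = world angle (deg) of closing line"""
    s=ctrl.observe();w,a,b,c=s["tool_rot"]
    from scipy.spatial.transform import Rotation as R
    Rm=R.from_quat([a,b,c,w]).as_matrix(); p=s["ee_pos"]
    z=p[2] if z is None else z
    d=Rm.T@(np.array([x,y,z])-p)/40
    cur=np.degrees(np.arctan2(Rm[1,1],Rm[0,1])); sp=0
    if yaw is not None:
        e=(cur-yaw+90)%180-90; sp=np.radians(e)
    print("pos",p,"closing yaw %.1f"%cur,"q6 %.2f"%s["qpos"][5],"-> delta",np.round(d,3),"spin %.3f"%sp,"t",round(s["time_s"],2))
E
python3 - <<'E'
from h import *
it,isc=np.load("top0.npy"),np.load("scene0.npy")
print(len(blobs(it)),len(blobs(isc)));blocks(it,isc)
k=.64
print("button@126",onz("top",(165*k,370*k),126),"handle",onz("top",(315*k,338*k),88))
for nm,p,z in[("cup",(577,237),95),("jar",(441,215),75),("dish",(634,371),20),("rimend L",(297,281),32),("rimend R",(294,400),32),("hood",(211,257),120),("hood",(196,406),120)]: print(nm,onz("top",(p[0]*k,p[1]*k),z))
cv2.imwrite("pics/tray0.png",cv2.resize(it[150:275,120:270,::-1],None,fx=5,fy=5,interpolation=cv2.INTER_CUBIC)[:600])
print(proj("top",[0,0,0]))
E
```

```text
6 5
tri [ 430.5 -255.7   18.7] gap 0.6 onz15 [ 430.5 -256. ] rect [56.9 54.7] ang 63.3 area 2452
tri [ 448.  -383.1  -72.6] gap 31.3 onz15 [ 445.3 -374.5] rect [42.2 36.4] ang 87.8 area 1210
tri [ 542.9 -247.7   18.6] gap 0.3 onz15 [ 543.2 -248.4] rect [53.8 56.1] ang 23.4 area 2917
tri [ 555.6 -369.1   19. ] gap 1.8 onz15 [ 555.8 -371.1] rect [36.2 68.6] ang 59.3 area 2311
tri [ 650.1 -250.6   17.1] gap 1.5 onz15 [ 650.3 -251.7] rect [39.  40.9] ang 32.3 area 1487
tri [830.2 272.1  13.7] gap 0.9 onz15 [829.5 271.2] rect [ 48.3 130. ] ang 0.2 area 6183
button@126 [489.2 278.  126. ] handle [539.7  62.3  88. ]
cup [ 701.  -355.1   95. ]
jar [ 742.7 -137.7   75. ]
dish [ 488.8 -463.4   20. ]
rimend L [640.2 102.9  32. ]
rimend R [443.  102.8  32. ]
hood [662.2 219.7 120. ]
hood [436.1 231.7 120. ]
[227.5 436.9]
```

View pics/tray0.png

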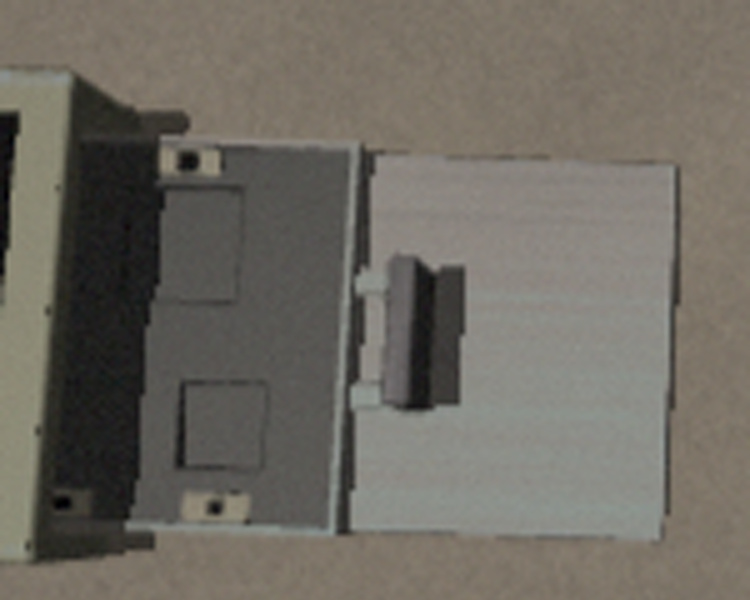

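The tray end is at y≈103 and the hood mouth at y≈226. Two pockets and their cards are visible at crop (200,245) and (225,425), and the handle's top bar is at crop (401,330). Now I'll move above the handle.

jog_arm --pt "-12 -9.2 0.5 -0.38" --pt "-12 -9.2 0.5 -0.38" --pt "-12 -9.2 0.5 -0.38" --pt "-12 -9.2 0.5 -0.38" --pt "-12 -9.2 0.5 -0.38" --pt "-12 -9.2 0.5 -0.38" --pt "-12 -9.2 0.5 -0.38" --pt "-12 -9.2 0.5 -0.38" --pt "-12 -9.2 0.5 -0.38" --pt "-12 -9.2 0.5 -0.38" --pt "-12 -9.2 0.5 -0.38" --pt "-12 -9.2 0.5 -0.38" --hand 1 --grip_force 60

```text
time_s: 1.1
ee_pos: [484.6, 154.7, 214.7]
tool_rot: [-0.0, -0.001, 1.0, 0.0]
wrist_force: [0.2, 0.9, -0.1]
grip_width: 85.4
grasp_force: 0.0
```

Run:
```python
from h import *
it,isc=np.load("top0.npy"),np.load("scene0.npy")
f=lambda x,y:(120+x/5-.4,150+y/5-.4)
print("handle top z88",onz("top",f(401,330),88), "ends",onz("top",f(401,255),88),onz("top",f(398,408),88))
print("rim",onz("top",f(358,145),32),onz("top",f(333,530),32))
P=[onz("top",f(*p),27) for p in((243,188),(236,303),(267,382),(262,468))];print("pockets",np.array(P))
a=onz("top",f(358,145),32)-onz("top",f(333,530),32);print("slot x angle",np.degrees(np.arctan2(a[1],a[0])))
c=proj("scene",onz("top",f(401,330),88));print("scene px",c)
x,y=c.astype(int)
cv2.imwrite("pics/sc_h.png",cv2.resize(isc[y-35:y+35,x-45:x+45,::-1],None,fx=8,fy=8,interpolation=cv2.INTER_CUBIC));print(x,y)
to(539,58,180,90)
```

```text
handle top z88 [541.4  66.7  88. ] ends [578.5  67.5  88. ] [503.4  67.4  88. ]
rim [643.5 100.1  32. ] [444.  107.8  32. ]
pockets [[621.5 160.6  27. ]
 [560.9 162.2  27. ]
 [519.8 144.8  27. ]
 [475.6 146.   27. ]]
slot x angle -2.214450828077621
scene px [299.1 177.8]
299 177
pos [484.6 154.7 214.7] closing yaw 90.1 q6 -1.48 -> delta [-1.4 -2.4  0.9] spin 0.002 t 1.1
```

View pics/sc_h.png

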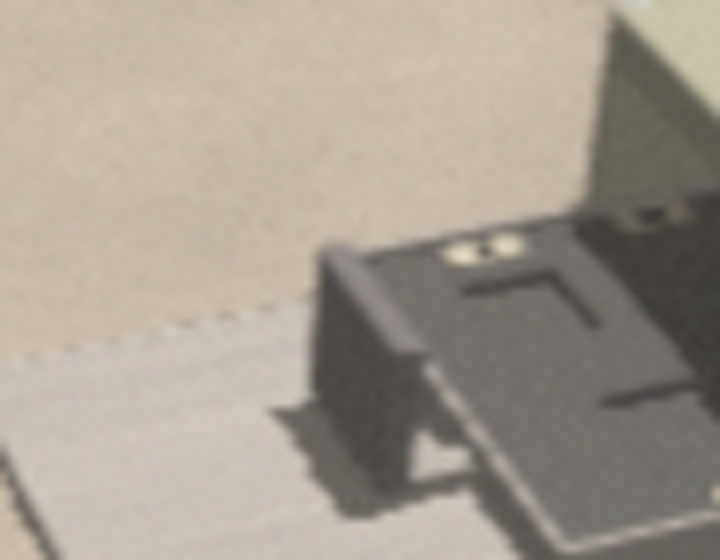

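The handle's top centre in the scene crop is at (373,300), within 1.5 px of the point predicted from the top view at z=88. That puts it at about (541,66,88). The slide axis is about 88°. Now I'll descend and pinch.

jog_arm --pt "-1.41 -2.2 0.5 0.035" --pt "-1.41 -2.2 0.5 0.035" --pt "-1.41 -2.2 1 0.035" --pt "-1.41 -2.2 1.8 0.035" --pt "-1.41 -2.2 2.6 0.035" --pt "-1.41 -2.2 3.3 0.035" --pt "-1.41 -2.2 3.9 0.035" --pt "-1.41 -2.2 3.9 0.035" --pt "-1.41 -2.2 3.9 0.035"

```text
time_s: 1.85
ee_pos: [539.8, 68.8, 57.8]
tool_rot: [-0.002, 0.016, 1.0, 0.0]
wrist_force: [0.5, -0.0, 0.7]
grip_width: 85.9
grasp_force: 0.0
```

jog_arm --pt "0 0 0 0" --pt "0 0 0 0" --pt "0 0 0 0" --pt "0 0 0 0" --pt "0 0 0 0" --pt "0 0 0 0" --pt "0 0 0 0" --pt "0 0 0 0" --hand 0 --grip_force 60

```text
time_s: 2.52
ee_pos: [541.3, 68.7, 59.9]
tool_rot: [0.001, 0.017, 1.0, -0.0]
wrist_force: [-1.1, 0.1, 6.3]
grip_width: 12.9
grasp_force: 58.9
```

jog_arm --pt "0 -0.2 0 0" --pt "0 -0.55 0 0" --pt "0 -0.9 0 0" --pt "0 -1.25 0 0" --pt "0 -1.6 0 0" --pt "0 -1.95 0 0" --pt "0 -2.3 0 0" --pt "0 -2.65 0 0" --pt "0 -3.0 0 0" --pt "0 -3.3 0 0" --pt "0 -3.5 0 0" --pt "0 -3.6 0 0"

```text
time_s: 3.52
ee_pos: [536.0, -75.8, 59.9]
tool_rot: [0.0, 0.017, 1.0, 0.0]
wrist_force: [-1.6, 1.7, 7.5]
grip_width: 13.2
grasp_force: 59.2
```

jog_arm --pt "0 -0.07 0 0" --pt "0 -0.15 0 0" --pt "0 -0.22 0 0" --pt "0 -0.3 0 0" --pt "0 -0.3 0 0" --pt "0 -0.3 0 0"

```text
time_s: 4.02
ee_pos: [535.6, -87.3, 59.9]
tool_rot: [0.0, 0.017, 1.0, -0.0]
wrist_force: [-2.3, -0.8, 6.8]
grip_width: 12.6
grasp_force: 59.2
```

jog_arm --pt "0 -0.07 0 0" --pt "0 -0.15 0 0" --pt "0 -0.22 0 0" --pt "0 -0.3 0 0" --pt "0 -0.3 0 0" --pt "0 -0.3 0 0"

```text
time_s: 4.52
ee_pos: [535.3, -94.3, 59.9]
tool_rot: [0.0, 0.018, 1.0, 0.003]
wrist_force: [3.7, 18.0, 7.4]
grip_width: 13.1
grasp_force: 59.7
```

Run:
```python
from h import *
it,isc=grab("top"),grab("scene");np.save("top1.npy",it);np.save("scene1.npy",isc)
cv2.imwrite("pics/tray1.png",cv2.resize(it[140:280,100:300,::-1],None,fx=4,fy=4,interpolation=cv2.INTER_CUBIC))
```

```text
(no output)
```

View pics/tray1.png

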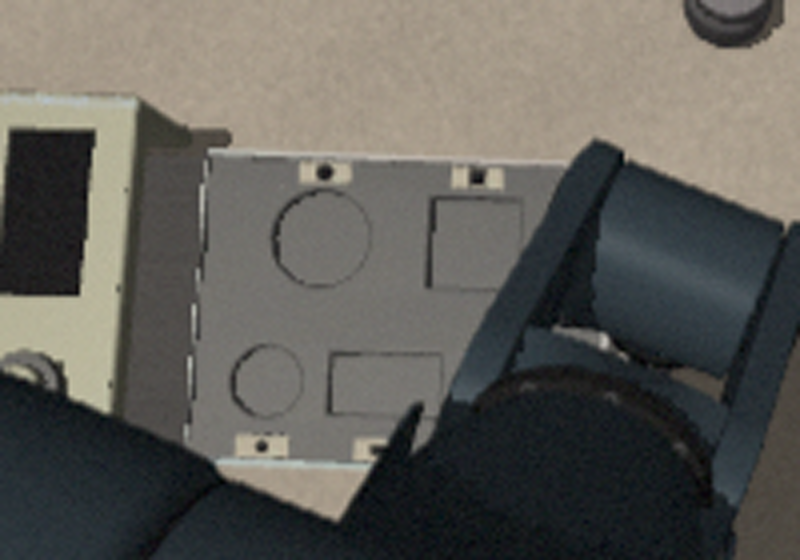

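The tray hit its out stop with 18 N of force. The top view shows large round at (322,237), large square (475,243), small round (267,380) and oblong (387,385). The small square pocket is hidden by the arm. I'll release, lift and move clear.

jog_arm --pt "0 0 0 0" --pt "0 0 0 0" --pt "0 0 0 0" --pt "0 0 0 0" --pt "0 0 -0.6 0" --pt "0 0 -1.4 0" --pt "0 0 -2.3 0" --pt "0 0 -3.3 0" --pt "0 0 -4 0" --hand 1

```text
time_s: 5.37
ee_pos: [536.0, -100.0, 222.0]
tool_rot: [0.001, 0.017, 1.0, -0.001]
wrist_force: [-0.1, -0.3, 1.0]
grip_width: 85.5
grasp_force: 0.0
```

jog_arm --pt "4.9 -7.3 0 0" --pt "4.9 -7.3 0 0" --pt "4.9 -7.3 0 0" --pt "4.9 -7.3 0 0" --pt "4.9 -7.3 0 0" --pt "4.9 -7.3 0 0" --pt "4.9 -7.3 0 0" --pt "4.9 -7.3 0 0" --pt "4.9 -7.3 0 0" --pt "4.9 -7.3 0 0" --pt "4.9 -7.3 0 0"

```text
time_s: 6.28
ee_pos: [328.8, -385.4, 218.7]
tool_rot: [-0.0, 0.018, 1.0, 0.0]
wrist_force: [-0.2, 0.7, 0.1]
grip_width: 85.1
grasp_force: 0.0
```

Run:
```python
from h import *
it,isc=grab("top"),grab("scene");np.save("top2.npy",it);np.save("scene2.npy",isc)
blocks(it,isc)
cv2.imwrite("pics/top2.png",cv2.resize(it[145:270,110:310,::-1],None,fx=4,fy=4,interpolation=cv2.INTER_CUBIC))
y0,x0=150,215
cv2.imwrite("pics/sc2.png",cv2.resize(isc[y0:y0+110,x0:x0+150,::-1],None,fx=5,fy=5,interpolation=cv2.INTER_CUBIC))
to(430,-256)
```

```text
tri [ 430.7 -255.    15.3] gap 2.0 onz15 [ 430.4 -256.1] rect [57.7 54. ] ang 89.7 area 2459
tri [ 447.  -385.2  -77.9] gap 29.4 onz15 [ 444.7 -374.3] rect [42.4 33.6] ang 89.8 area 1179
tri [ 543.  -247.5   17. ] gap 1.3 onz15 [ 543.  -248.4] rect [53.1 56.4] ang 25.7 area 2871
tri [ 555.4 -370.8   14.9] gap 0.4 onz15 [ 555.4 -370.5] rect [36.5 68.9] ang 58.6 area 2368
tri [ 649.9 -250.9   16.4] gap 0.8 onz15 [ 650.  -251.5] rect [38.9 40.2] ang 32.5 area 1447
tri [829.7 273.   10.3] gap 0.6 onz15 [827.9 271.1] rect [ 53.9 130.3] ang 0.2 area 6506
pos [ 329.8 -383.5  218.7] closing yaw 88.1 q6 -2.62 -> delta [-2.4  3.3  0. ] spin 0.000 t 6.38
```

View pics/top2.png

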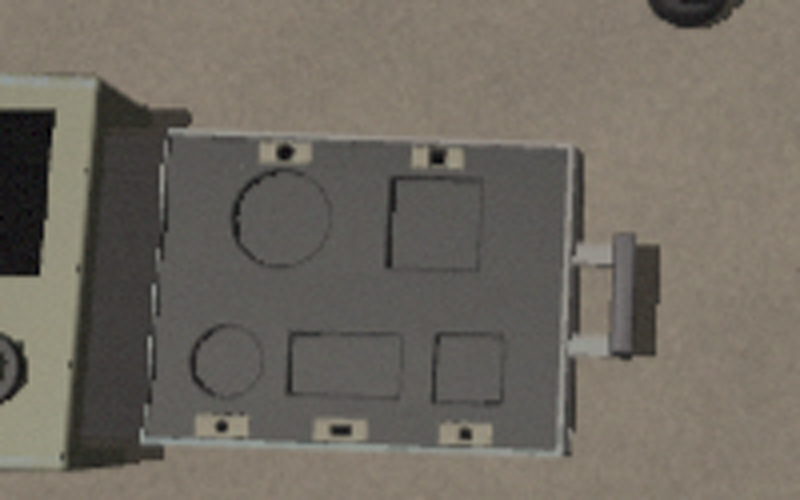

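View pics/sc2.png

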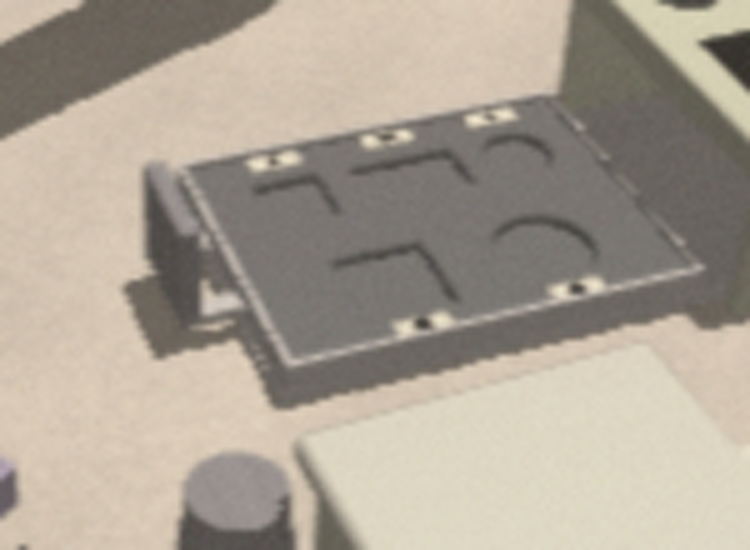

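The top crop shows all five pockets: large round (282,218), large square (435,223), small round (227,361), oblong (346,365) and small square (468,368). The scene crop shows the cards that match them. Next I'll measure their positions and heights.

```bash
sed -i 's/S=blobs(isc,60)/S=blobs(isc,20)/' h.py
python3 - <<'E'
from h import *
it,isc=np.load("top2.npy"),np.load("scene2.npy")
T=lambda x,y:(110+x/4-.4,145+y/4-.4); S=lambda x,y:(215+x/5-.4,150+y/5-.4)
for a,b in[((285,152),(577,288)),((438,156),(424,323)),((221,426),(490,116)),((340,430),(386,138)),((465,433),(273,161)),((575,147),(290,362)),((624,294),(172,201))]: 
    p,g=tri(T(*a),S(*b));print(p,"%.1f"%g)
c={"RL":(282,218),"SQL":(435.5,223),"RS":(227,361),"OB":(346,365),"SQS":(468.5,368.5)}
th=np.radians(-2.1);u=np.array([np.cos(th),np.sin(th)]);v=np.array([-u[1],u[0]])
h0=onz("top",T(624,294),88)[:2]
for k,q in c.items():
    P=onz("top",T(*q),27)[:2];print(k,P,"slot frame rel handle",(P-h0)@u,(P-h0)@v)
e=onz("top",T(388,176),27);f=onz("top",T(385,270),27);print("sql side",e,f)
print("rim",*[onz("top",T(*q),32) for q in((168,130),(146,441),(576,146),(566,455))])
print(len(blobs(isc,20)));blocks(it,isc)
for k,q in {"scene":isc}.items():
  for cc,h in blobs(q,5): print(cc,cv2.contourArea(h))
E
```

```text
[634.  128.3  26.5] 0.8
[631.2  27.8  27.8] 1.1
[455.8 164.1  26.9] 1.1
[452.9  88.   25.9] 0.8
[450.6   7.7  26.2] 0.6
[637.1 -61.1  31. ] 4.0
[535.8 -93.5  81.8] 2.0
RL [590.  128.5] slot frame rel handle 46.735878733187256 224.8393291721071
SQL [586.6  28.3] slot frame rel handle 47.02650689019819 124.56924627127934
RS [497.  161.2] slot frame rel handle -47.36197346718332 254.0431375654476
OB [494.2  84.6] slot frame rel handle -47.3279174920385 177.42035739172775
SQS [491.8   5.6] slot frame rel handle -46.89610295987449 98.37998070651439
sql side [617.7  59.9  27. ] [555.8  60.7  27. ]
rim [647.5 203.6  32. ] [446.3 209.6  32. ] [636.9 -63.6  32. ] [436.4 -57.7  32. ]
7
tri [ 430.7 -255.    15.3] gap 2.0 onz15 [ 430.4 -256.1] rect [57.7 54. ] ang 89.7 area 2459
tri [ 445.  -372.8   15.1] gap 2.8 onz15 [ 444.7 -374.3] rect [42.4 33.6] ang 89.8 area 1179
tri [ 543.  -247.5   17. ] gap 1.3 onz15 [ 543.  -248.4] rect [53.1 56.4] ang 25.7 area 2871
tri [ 555.4 -370.8   14.9] gap 0.4 onz15 [ 555.4 -370.5] rect [36.5 68.9] ang 58.6 area 2368
tri [ 649.9 -250.9   16.4] gap 0.8 onz15 [ 650.  -251.5] rect [38.9 40.2] ang 32.5 area 1447
tri [829.7 273.   10.3] gap 0.6 onz15 [827.9 271.1] rect [ 53.9 130.3] ang 0.2 area 6506
[208.1 246.3] 161.5
[411.8 243. ] 682.5
[157.  234.6] 229.0
[199.8 220.5] 277.5
[151.2 210.3] 87.0
[189.  198.7] 201.0
[37.3  0.9] 44.0
```

All the checks agree. The plate sits at about 26–27 mm, the rim at 31–32, the pockets at ±47 mm from the centreline, and the blocks' mid-height at about 15–17 mm. I'll pick the large round block first.

jog_arm --pt "-2.41 3.28 0 0" --pt "-2.41 3.28 0 0" --pt "-2.41 3.28 0 0" --pt "-2.41 3.28 0 0" --pt "-2.41 3.28 0.9 0" --pt "-2.41 3.28 1.8 0" --pt "-2.41 3.28 2.7 0" --pt "-2.41 3.28 3.6 0" --pt "-2.41 3.28 4.4 0" --pt "-2.41 3.28 5 0" --pt "-2.41 3.28 5.36 0" --pt "-2.41 3.28 5.36 0" --hand 1

```text
time_s: 7.38
ee_pos: [429.5, -253.5, 1.8]
tool_rot: [-0.002, 0.015, 1.0, 0.002]
wrist_force: [-0.3, -0.8, -0.7]
grip_width: 85.2
grasp_force: 0.0
```

jog_arm --pt "0 0 0 0" --pt "0 0 0 0" --pt "0 0 0 0" --pt "0 0 0 0" --pt "0 0 0 0" --pt "0 0 -0.3 0" --pt "0 0 -1 0" --pt "0 0 -2 0" --pt "0 0 -3 0" --pt "0 0 -3.6 0" --pt "0 0 -3.75 0" --pt "0 0 -3.75 0" --hand 0 --grip_force 50

```text
time_s: 8.38
ee_pos: [431.5, -257.5, 156.9]
tool_rot: [0.002, 0.016, 1.0, -0.002]
wrist_force: [0.1, 0.3, -0.9]
grip_width: 56.5
grasp_force: 53.7
```

Run:
```python
from h import *
np.set_printoptions(precision=3,suppress=True)
s=ctrl.observe();print(s["ee_pos"],s["grip_width"])
to(590,128.5,None,88)
it,isc=grab("top"),grab("scene");blocks(it,isc)
```

```text
[ 431.473 -257.518  156.943] 56.473023881186
pos [ 431.473 -257.518  156.943] closing yaw 88.1 q6 -2.30 -> delta [-3.644  9.775 -0.023] spin 0.002 t 8.38
tri [ 543.535 -247.516   16.194] gap 1.6 onz15 [ 543.431 -248.471] rect [53.642 55.972] ang 23.0 area 2886
tri [ 555.868 -369.393   16.812] gap 1.2 onz15 [ 555.922 -370.481] rect [36.506 68.302] ang 61.4 area 2344
tri [ 649.988 -251.329   15.46 ] gap 0.4 onz15 [ 650.024 -251.585] rect [38.085 40.993] ang 33.5 area 1480
tri [829.582 273.497  10.168] gap 1.9 onz15 [827.333 270.982] rect [ 53.875 130.575] ang 0.2 area 6692
```

```bash
python3 - <<'E'
s=open("h.py").read()
s=s.replace('''    Rm=R.from_quat([a,b,c,w]).as_matrix(); p=s["ee_pos"]
''','''    Rm=R.from_quat([a,b,c,w]).as_matrix(); L=[s["ee_pos"]]
    for _ in range(3): ctrl.read_camera("top"); L.append(ctrl.observe()["ee_pos"])
    p=np.mean(L,0); print("spread",np.ptp(L,0))
''').replace("np.round(d,3)",'["%.2f"%v for v in d]')
open("h.py","w").write(s)
E
python3 -c "
from h import *
to(590,128.5,160,88)"
```

```text
spread [0.4 0.3 1.2]
pos [ 429.6 -255.8  153.2] closing yaw 88.1 q6 -2.30 -> delta ['-3.69', '9.73', '-0.16'] spin 0.002 t 8.48
```

jog_arm --pt "-3.67 9.73 -0.2 0" --pt "-3.67 9.73 -0.2 0" --pt "-3.67 9.73 -0.2 0" --pt "-3.67 9.73 -0.2 0" --pt "-3.67 9.73 -0.2 0" --pt "-3.67 9.73 -0.2 0" --pt "-3.67 9.73 -0.2 0" --pt "-3.67 9.73 -0.2 0" --pt "-3.67 9.73 -0.2 0" --pt "-3.67 9.73 -0.2 0" --pt "-3.67 9.73 -0.2 0" --pt "-3.67 9.73 -0.2 0"

```text
time_s: 9.63
ee_pos: [589.6, 129.9, 160.5]
tool_rot: [-0.001, 0.014, 1.0, -0.0]
wrist_force: [-0.3, -0.1, -1.2]
grip_width: 56.3
grasp_force: 53.8
```

jog_arm --pt "0 0 0.7 0" --pt "0 0 1.4 0" --pt "0 0 1.9 0" --pt "0 0 2.2 0" --pt "0 0 2.2 0" --pt "0 0 2.2 0"

```text
time_s: 10.13
ee_pos: [589.4, 126.6, 73.7]
tool_rot: [-0.001, 0.017, 1.0, -0.0]
wrist_force: [0.6, 0.8, 0.1]
grip_width: 56.3
grasp_force: 53.8
```

```bash
python3 -c "
from h import *
to(589.1,128.5,26,88)
o=ctrl.observe();print(o['grip_width'],o['grasp_force'],o['wrist_force'])"
```

```text
spread [1.7 0.7 2.2]
pos [590.5 126.9  75. ] closing yaw 88.1 q6 -1.51 -> delta ['0.03', '0.04', '1.22'] spin 0.001 t 10.13
56.473528186941586 53.81517469882965 [ 0.2  0.1 -0.8]
```

jog_arm --pt "0.03 0.04 0.4 0" --pt "0.03 0.04 0.8 0" --pt "0.03 0.04 1.0 0" --pt "0.03 0.04 1.1 0" --pt "0.03 0.04 1.18 0" --pt "0.03 0.04 1.22 0" --pt "0.03 0.04 1.25 0" --pt "0.03 0.04 1.25 0" --pt "0.03 0.04 1.25 0"

```text
time_s: 11.03
ee_pos: [589.4, 129.2, 26.2]
tool_rot: [0.001, 0.016, 1.0, -0.0]
wrist_force: [-2.8, -0.2, 7.1]
grip_width: 56.7
grasp_force: 54.4
```

```bash
python3 -c "
from h import *
to(589.1,128.5,24,88)
o=ctrl.observe();print(o['grip_width'],o['grasp_force'],o['wrist_force'])"
```

```text
spread [0. 0. 0.]
pos [589.4 129.2  26.2] closing yaw 88.1 q6 -1.51 -> delta ['0.01', '-0.02', '0.05'] spin 0.002 t 11.03
56.247067193894246 54.421513080596924 [-1.8 -1.4  6.3]
```

jog_arm --pt "0 0 0 0" --pt "0 0 0 0" --pt "0 0 0 0" --pt "0 0 -0.2 0" --pt "0 0 -0.6 0" --pt "0 0 -1.4 0" --pt "0 0 -2.4 0" --pt "0 0 -3.2 0" --pt "0 0 -3.8 0" --pt "0 0 -4 0" --pt "0 0 -4 0" --hand 0.87

```text
time_s: 12.1
ee_pos: [590.5, 129.4, 187.5]
tool_rot: [0.003, 0.016, 1.0, 0.0]
wrist_force: [-0.7, 0.7, 0.2]
grip_width: 74.4
grasp_force: 0.0
```

```bash
python3 -c "
from h import *
to(543.3,-248,160,25)
o=ctrl.observe();print(o['grip_width'],o['grasp_force'],o['wrist_force'])"
```

```text
spread [2.9 0.2 4.6]
pos [588.8 129.2 184.9] closing yaw 88.1 q6 -1.51 -> delta ['0.83', '-9.46', '0.61'] spin 1.102 t 12.1
74.2640285347987 0.0 [-0.5 -0.6 -0.9]
```

jog_arm --pt "0.83 -9.46 0.6 1.12" --pt "0.83 -9.46 0.6 1.12" --pt "0.83 -9.46 0.6 1.12" --pt "0.83 -9.46 0.6 1.12" --pt "0.83 -9.46 0.6 1.12" --pt "0.83 -9.46 0.6 1.12" --pt "0.83 -9.46 0.6 1.12" --pt "0.83 -9.46 0.6 1.12" --pt "0.83 -9.46 0.6 1.12" --pt "0.83 -9.46 0.6 1.12" --pt "0.83 -9.46 0.6 1.12" --pt "0.83 -9.46 0.6 1.12" --hand 1

```text
time_s: 13.25
ee_pos: [541.9, -247.1, 158.5]
tool_rot: [-0.002, 0.545, 0.838, 0.0]
wrist_force: [-0.6, 0.6, 0.5]
grip_width: 85.4
grasp_force: 0.0
```

Run:
```python
from h import *
it,isc=grab("top"),grab("scene");blocks(it,isc)
cv2.imwrite("pics/p3.png",cv2.resize(np.hstack([it[145:270,110:250],isc[130:255,240:380]])[:,:,::-1],None,fx=2.8,fy=2.8,interpolation=cv2.INTER_CUBIC))
to(543.3,-248,4,24)
```

```text
tri [589.2 130.3  37.4] gap 2.4 onz15 [591.6 133.9] rect [59.1 58. ] ang 1.5 area 2801
tri [ 654.6 -249.9   20.5] gap 4.0 onz15 [ 656.1 -248.8] rect [25.4 42.4] ang 26.6 area 893
tri [829.2 272.7  10.6] gap 3.3 onz15 [826.7 269.7] rect [ 53.9 133.3] ang 0.2 area 6967
spread [0.8 0.3 1. ]
pos [ 543.1 -245.8  160. ] closing yaw 24.1 q6 -1.03 -> delta ['-0.07', '-0.01', '3.90'] spin 0.001 t 13.35
```

View pics/p3.png

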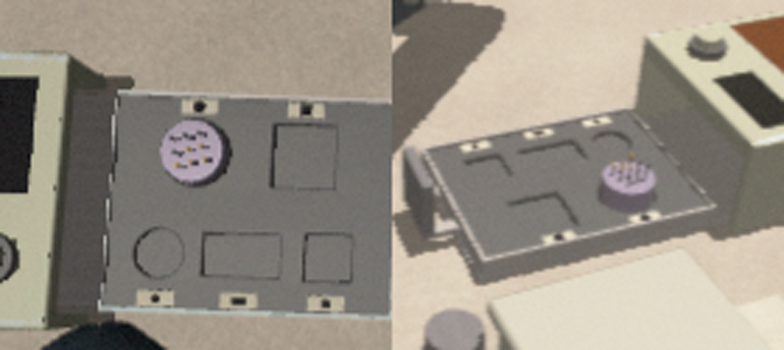

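The large round block is in its pocket and upright: it sits at (195,150) in the crop, with its visible mid-height at 37 mm, which matches a seated block. Next is the large square.

jog_arm --pt "-0.05 -0.03 0.9 0" --pt "-0.05 -0.03 1.8 0" --pt "-0.05 -0.03 2.7 0" --pt "-0.05 -0.03 3.4 0" --pt "-0.05 -0.03 3.8 0" --pt "-0.05 -0.03 3.9 0" --pt "-0.05 -0.03 3.9 0" --pt "-0.05 -0.03 3.9 0"

```text
time_s: 14.17
ee_pos: [543.8, -249.9, 5.4]
tool_rot: [0.001, 0.545, 0.839, -0.0]
wrist_force: [-0.9, -0.2, 0.8]
grip_width: 85.2
grasp_force: 0.0
```

jog_arm --pt "0 0 0 0" --pt "0 0 0 0" --pt "0 0 0 0" --pt "0 0 0 0" --pt "0 0 0 0" --pt "0 0 -0.3 0" --pt "0 0 -1 0" --pt "0 0 -2 0" --pt "0 0 -3 0" --pt "0 0 -3.6 0" --pt "0 0 -3.8 0" --pt "0 0 -3.8 0" --hand 0

```text
time_s: 15.17
ee_pos: [544.2, -251.0, 159.8]
tool_rot: [0.003, 0.545, 0.838, -0.0]
wrist_force: [-0.2, -0.3, -0.8]
grip_width: 53.2
grasp_force: 53.5
```

Run:
```python
from h import *
to(586.6,28.3,160,88)
```

```text
spread [2.6 1.7 4.9]
pos [ 542.7 -250.   157. ] closing yaw 24.0 q6 -1.04 -> delta ['5.91', '3.83', '-0.09'] spin -1.118 t 15.17
```

jog_arm --pt "5.9 3.85 -0.1 -1.118" --pt "5.9 3.85 -0.1 -1.118" --pt "5.9 3.85 -0.1 -1.118" --pt "5.9 3.85 -0.1 -1.118" --pt "5.9 3.85 -0.1 -1.118" --pt "5.9 3.85 -0.1 -1.118" --pt "5.9 3.85 -0.1 -1.118" --pt "5.9 3.85 -0.1 -1.118" --pt "5.9 3.85 -0.1 -1.118" --pt "5.9 3.85 -0.1 -1.118" --pt "5.9 3.85 -0.1 -1.118" --pt "5.9 3.85 -0.1 -1.118"

```text
time_s: 16.32
ee_pos: [587.1, 27.7, 159.1]
tool_rot: [-0.001, 0.019, 1.0, 0.0]
wrist_force: [0.2, 0.4, -1.0]
grip_width: 53.3
grasp_force: 53.5
```

jog_arm --pt "0 0 0.7 0" --pt "0 0 1.4 0" --pt "0 0 1.9 0" --pt "0 0 2.2 0" --pt "0 0 2.2 0" --pt "0 0 2.2 0" --pt "0 0 2.2 0"

```text
time_s: 16.9
ee_pos: [588.9, 27.6, 73.5]
tool_rot: [0.001, 0.018, 1.0, -0.0]
wrist_force: [0.7, -0.2, -0.9]
grip_width: 53.0
grasp_force: 53.4
```

```bash
python3 -c "
from h import *
to(587,28.3,24,88)
o=ctrl.observe();print(o['grip_width'],o['grasp_force'],o['wrist_force'])"
```

```text
spread [0.2 0.2 0.5]
pos [589.   27.7  73.9] closing yaw 88.0 q6 -1.68 -> delta ['0.05', '0.01', '1.25'] spin -0.001 t 16.9
52.88983316702895 53.436225056648254 [-0.3 -0.8 -1. ]
```

jog_arm --pt "0.04 0.01 0.4 0" --pt "0.04 0.01 0.8 0" --pt "0.04 0.01 1.0 0" --pt "0.04 0.01 1.1 0" --pt "0.04 0.01 1.18 0" --pt "0.04 0.01 1.22 0" --pt "0.04 0.01 1.25 0" --pt "0.04 0.01 1.25 0" --pt "0.04 0.01 1.25 0"

```text
time_s: 17.8
ee_pos: [589.7, 28.3, 28.3]
tool_rot: [0.004, 0.018, 1.0, -0.0]
wrist_force: [-2.3, 1.2, 25.8]
grip_width: 52.6
grasp_force: 58.7
```

```bash
python3 -c "
from h import *
to(587,28.3,24,88)
o=ctrl.observe();print(o['grip_width'],o['grasp_force'],o['wrist_force'])"
```

```text
spread [0. 0. 0.]
pos [589.7  28.3  28.3] closing yaw 88.0 q6 -1.68 -> delta ['0.07', '-0.00', '0.11'] spin -0.000 t 17.8
53.14997781036329 58.74645709991455 [-1.9  0.5 26.5]
```

jog_arm --pt "0 0 -0.15 0" --pt "0 0 -0.3 0" --pt "0 0 -0.4 0" --pt "0 0 -0.4 0" --pt "0 0 -0.4 0" --pt "0 0 -0.4 0"

```text
time_s: 18.45
ee_pos: [585.9, 28.5, 38.0]
tool_rot: [-0.001, 0.017, 1.0, 0.0]
wrist_force: [-1.4, 0.0, -0.4]
grip_width: 53.3
grasp_force: 55.3
```

Run:
```python
from h import *
to(587,28.3,24,88)
o=ctrl.observe();print(o['grip_width'],o['grasp_force'],o['wrist_force'])
it,isc=grab("top"),grab("scene");blocks(it,isc)
a=cv2.resize(it[145:270,110:290],None,fx=3,fy=3,interpolation=cv2.INTER_CUBIC);b=cv2.resize(isc[160:235,240:348],None,fx=5,fy=5,interpolation=cv2.INTER_CUBIC)[:, :540]
cv2.imwrite("pics/p4.png",b[:,:,::-1])
```

```text
spread [0.1 0.  0.1]
pos [585.9  28.5  37.9] closing yaw 88.0 q6 -1.68 -> delta ['-0.03', '-0.00', '0.35'] spin 0.000 t 18.45
52.8950807362674 55.287355184555054 [ 0.4  0.1 -0.4]
tri [ 444.9 -373.1   19.4] gap 0.4 onz15 [ 444.8 -374.5] rect [42.5 33.6] ang 89.8 area 1203
tri [ 555.3 -370.4   14.2] gap 0.3 onz15 [ 555.2 -370.3] rect [36.  67.7] ang 60.2 area 2314
tri [ 649.9 -250.    18.2] gap 1.8 onz15 [ 650.3 -251.4] rect [38.1 41. ] ang 33.5 area 1462
tri [829.  272.7  11.3] gap 2.9 onz15 [826.9 270.1] rect [ 53.9 133. ] ang 0.2 area 6914
```

View pics/p4.png

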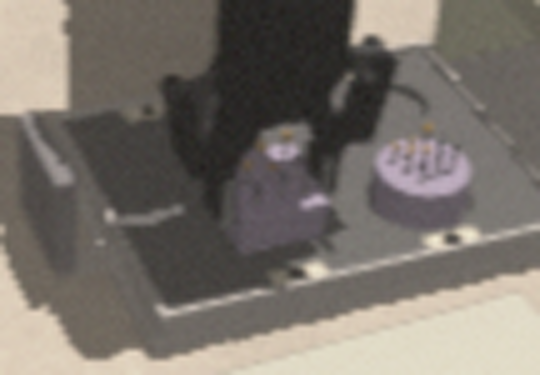

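The block is held upright just above its pocket. Its bottom edge on the +x side runs from crop (240,252) to (335,226).

Run:
```python
from h import *
f=lambda x,y:(240+x/5-.4,160+y/5-.4)
for z in(33,31): print(onz("scene",f(240,252),z),onz("scene",f(335,226),z))
print("pocket rlc", proj("scene",[587+27-1,28.3-27-1,33]),f(240,252),proj("scene",[587+27+1,28.3+27-1,33]),f(335,226))
import itertools
isc=grab("scene")
print("px", [ (x,y) for x,y in [f(240,252)]])
for _ in range(4): ctrl.read_camera("top"); print(ctrl.observe()["ee_pos"],ctrl.observe()["time_s"])
```

```text
[607.5   1.3  33. ] [606.   64.3  33. ]
[605.4   2.3  31. ] [603.9  65.6  31. ]
pocket rlc [288.1 211.2] (287.6, 210.0) [305.  207.4] (306.6, 204.79999999999998)
px [(287.6, 210.0)]
[586.2  28.5  38.3] 18.8
[586.3  28.5  38.4] 18.85
[586.3  28.5  38.4] 18.9
[586.3  28.4  38.5] 18.95
```

jog_arm --pt "-0.06 0 0 0" --pt "-0.06 0 0.1 0" --pt "-0.06 0 0.18 0" --pt "-0.06 0 0.24 0" --pt "-0.06 0 0.28 0" --pt "-0.06 0 0.32 0" --pt "-0.06 0 0.32 0" --pt "-0.06 0 0.32 0" --pt "-0.06 0 0.32 0"

```text
time_s: 19.7
ee_pos: [588.7, 28.4, 28.4]
tool_rot: [0.0, 0.017, 1.0, -0.0]
wrist_force: [-3.7, 0.8, 17.6]
grip_width: 53.0
grasp_force: 57.7
```

jog_arm --pt "0.02 0 -0.05 0" --pt "0.02 0 -0.05 0" --pt "0.02 0 -0.05 0"

```text
time_s: 19.95
ee_pos: [588.3, 28.4, 28.6]
tool_rot: [0.0, 0.017, 1.0, -0.0]
wrist_force: [-0.7, 0.1, 8.4]
grip_width: 53.4
grasp_force: 56.2
```

jog_arm --pt "0 0 0 0" --pt "0 0 0 0" --pt "0 0 0 0" --pt "0 0 -0.2 0" --pt "0 0 -0.6 0" --pt "0 0 -1.4 0" --pt "0 0 -2.4 0" --pt "0 0 -3.2 0" --pt "0 0 -3.4 0" --pt "0 0 -3.4 0" --hand 0.85

```text
time_s: 20.78
ee_pos: [590.1, 28.2, 167.2]
tool_rot: [0.004, 0.017, 1.0, -0.0]
wrist_force: [0.6, -0.3, -0.2]
grip_width: 72.3
grasp_force: 0.0
```

jog_arm --pt "0 -4 0 1" --pt "0 -7 0 1" --pt "0 -7 0 1" --pt "0 -7 0 1" --pt "0 -7 0 1" --pt "0 -7 0 1" --pt "0 -7 0 1" --pt "0 -7 0 1" --pt "0 -7 0 1" --pt "0 -7 0 1"

```text
time_s: 21.62
ee_pos: [576.8, -250.8, 161.7]
tool_rot: [-0.002, 0.494, 0.87, 0.0]
wrist_force: [0.1, -0.3, 0.1]
grip_width: 72.6
grasp_force: 0.0
```

Run:
```python
from h import *
it,isc=grab("top"),grab("scene");blocks(it,isc)
a=cv2.resize(it[145:270,110:290],None,fx=4,fy=4,interpolation=cv2.INTER_CUBIC)[60:320];b=cv2.resize(isc[165:235,240:348],None,fx=5,fy=5,interpolation=cv2.INTER_CUBIC)
b=cv2.copyMakeBorder(b,0,0,0,a.shape[1]-b.shape[1],cv2.BORDER_CONSTANT)
v=np.vstack([a,b])[:600];print(v.shape);cv2.imwrite("pics/p5.png",v[:,:,::-1])
to(555.4,-370.5,150,60)
```

```text
tri [ 558.3 -368.    16.3] gap 0.3 onz15 [ 558.4 -368.5] rect [27.  52.9] ang 66.1 area 1142
tri [584.   29.5  41.2] gap 2.6 onz15 [586.7  31.2] rect [58.3 58.7] ang 90.0 area 3260
tri [589.6 131.1  35.5] gap 3.5 onz15 [591.5 133.8] rect [61.  57.6] ang 63.5 area 2783
tri [829.4 273.   11.3] gap 4.2 onz15 [826.8 269.7] rect [ 53.9 134. ] ang 0.2 area 6952
(600, 720, 3)
spread [0.7 0.3 1. ]
pos [ 577.8 -249.8  163. ] closing yaw 30.9 q6 -1.13 -> delta ['-2.30', '-2.03', '0.32'] spin -0.508 t 21.72
```

View pics/p5.png

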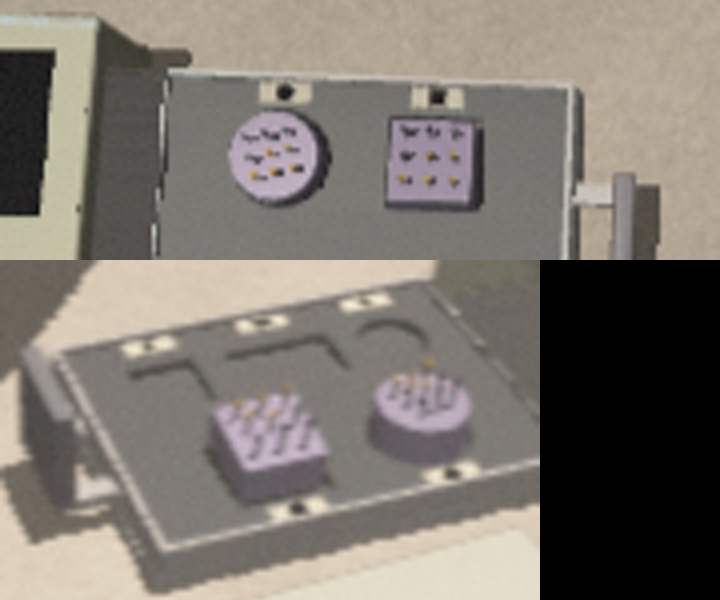

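The large square is in line with its pocket (430,163 in the upper crop), but it triangulates slightly high (mid 41 mm) and about 2.6 mm towards -x. I'll measure its top-face corners numerically.

```bash
cat > topf.py <<'E'
from h import *
def top_face(im,n,c,r=22,thr=None):
    x,y=np.round(proj(n,c)).astype(int)
    w=im[y-r:y+r,x-r:x+r]; k=6
    w=cv2.resize(w,None,fx=k,fy=k,interpolation=cv2.INTER_CUBIC)
    g=cv2.cvtColor(w,cv2.COLOR_RGB2HSV); m=lilac(w); v=g[:,:,2]
    t,_=cv2.threshold(v[m>0].reshape(-1,1),0,255,cv2.THRESH_OTSU)
    b=((v>t)&(m>0)).astype(np.uint8)*255
    b=cv2.morphologyEx(b,cv2.MORPH_CLOSE,np.ones((25,25)));b=cv2.morphologyEx(b,cv2.MORPH_OPEN,np.ones((15,15)))
    q=max(cv2.findContours(b,cv2.RETR_EXTERNAL,cv2.CHAIN_APPROX_NONE)[0],key=cv2.contourArea)
    h=cv2.convexHull(q); M=cv2.moments(h)
    ap=cv2.minEnclosingTriangle  # unused
    for e in np.linspace(3,40,75):
        a=cv2.approxPolyDP(h,e,True)
        if len(a)<=4: break
    f=lambda p:np.array([x-r,y-r])+(np.array(p)+.5)/k-.5
    return f([M["m10"]/M["m00"],M["m01"]/M["m00"]]),[f(p) for p in a[:,0]]
def report(c,it,isc):
    a,A=top_face(it,"top",c);b,B=top_face(isc,"scene",c)
    p,g=tri(a,b);print("centroid",p,"%.1f"%g,len(A),len(B))
    for q in A:
        best=min((tri(q,s) for s in B),key=lambda t:t[1]*3+np.linalg.norm(t[0]-onz("top",q,50))); print("   corner",best[0],"%.1f"%best[1],"top@z50",onz("top",q,50)[:2])
E
python3 - <<'E'
from topf import *
it,isc=grab("top"),grab("scene")
for c in([590,128.5,45],[586,28.3,45]): report(c,it,isc)
E
```

```text
centroid [589.7 131.3  44.3] 1.9 4 4
   corner [614.3 117.4  48.7] 7.0 top@z50 [615.6 120.4]
   corner [577.6 104.5  56.1] 3.5 top@z50 [577.6 104.1]
   corner [566.6 148.4   3.5] 4.1 top@z50 [562.7 140. ]
   corner [604.  151.3  56.3] 0.8 top@z50 [604.8 152.4]
centroid [585.1  29.5  48.9] 0.2 4 4
   corner [608.2   2.8  48.1] 1.3 top@z50 [608.2   3.2]
   corner [559.2   6.7  54.5] 3.2 top@z50 [559.1   5.6]
   corner [560.8  55.7  50.6] 0.0 top@z50 [560.9  55.7]
   corner [611.3  52.1  45.6] 3.0 top@z50 [611.2  52.9]
```

The large square's -x side is about 6 mm high, so it is caught on that edge of the pocket. I'll nudge it +x with shut fingers.

jog_arm --pt "6.55 2.54 0 -1.0" --pt "6.55 2.54 0 -1.0" --pt "6.55 2.54 0 -1.0" --pt "6.55 2.54 0 -1.0" --pt "6.55 2.54 0 -1.0" --pt "6.55 2.54 0 -1.0" --pt "6.55 2.54 0 -1.0" --pt "6.55 2.54 0 -1.0" --pt "6.55 2.54 0 -1.0" --pt "6.55 2.54 0 -1.0" --pt "6.55 2.54 0 -1.0" --pt "6.55 2.54 0 -1.0" --hand 0

```text
time_s: 22.97
ee_pos: [532.2, 24.7, 163.9]
tool_rot: [0.0, 0.019, 1.0, -0.0]
wrist_force: [-0.1, 0.2, -0.2]
grip_width: -0.1
grasp_force: 0.0
```

Run:
```python
from h import *
to(530,28,39,88)
```

```text
spread [0.2 0.1 0.1]
pos [532.1  24.7 163.8] closing yaw 87.8 q6 -1.70 -> delta ['0.06', '0.08', '3.12'] spin -0.003 t 22.97
```

jog_arm --pt "0.06 0.08 0.9 0" --pt "0.06 0.08 1.8 0" --pt "0.06 0.08 2.5 0" --pt "0.06 0.08 3.0 0" --pt "0.06 0.08 3.12 0" --pt "0.06 0.08 3.12 0" --pt "0.06 0.08 3.12 0"

```text
time_s: 23.7
ee_pos: [530.1, 28.6, 39.4]
tool_rot: [0.0, 0.018, 1.0, -0.0]
wrist_force: [-0.4, -0.5, 0.1]
grip_width: 0.4
grasp_force: 0.0
```

jog_arm --pt "-0.1 0 0 0" --pt "-0.2 0 0 0" --pt "-0.27 0 0 0" --pt "-0.33 0 0 0" --pt "-0.37 0 0 0" --pt "-0.41 0 0 0" --pt "-0.41 0 0 0" --pt "-0.41 0 0 0"

```text
time_s: 24.37
ee_pos: [545.8, 28.5, 39.0]
tool_rot: [-0.0, 0.017, 1.0, 0.0]
wrist_force: [0.6, 0.9, -0.2]
grip_width: 0.0
grasp_force: 0.0
```

Run:
```python
from topf import *
to(549.5,28,39,88);print(ctrl.observe()["wrist_force"])
isc=grab("scene");b,B=top_face(isc,"scene",[586,28.3,45])
print(onz("scene",b,50),[onz("scene",q,50) for q in B])
```

```text
spread [0.2 0.  0.1]
pos [545.6  28.5  38.9] closing yaw 88.0 q6 -1.69 -> delta ['-0.10', '-0.01', '-0.00'] spin 0.000 t 24.37
[-0.4 -0.7 -0.2]
[592.3  34.6  50. ] [array([561.4,  59.3,  50. ]), array([615.4,  47.4,  50. ]), array([610.7,   0.8,  50. ]), array([556.2,  45.6,  50. ])]
```

jog_arm --pt "-0.03 0 0 0" --pt "-0.06 0 0 0" --pt "-0.09 0 0 0" --pt "-0.11 0 0 0" --pt "-0.11 0 0 0" --pt "-0.11 0 0 0"

```text
time_s: 25.07
ee_pos: [550.4, 28.3, 39.0]
tool_rot: [0.0, 0.017, 1.0, -0.0]
wrist_force: [0.1, 0.0, 1.2]
grip_width: -0.0
grasp_force: 0.0
```

jog_arm --pt "-0.02 0 0 0" --pt "-0.04 0 0 0" --pt "-0.05 0 0 0" --pt "-0.05 0 0 0" --pt "-0.05 0 0 0"

```text
time_s: 25.48
ee_pos: [552.4, 28.2, 39.0]
tool_rot: [0.0, 0.017, 1.0, -0.0]
wrist_force: [-0.5, -0.2, 0.2]
grip_width: -0.0
grasp_force: 0.2
```

jog_arm --pt "0.3 0 0 0" --pt "0.5 0 -0.4 0" --pt "0.5 0 -1.4 0" --pt "0.5 0 -2.4 0" --pt "0.5 0 -3 0" --pt "0.5 -1 -3 0.8" --pt "0.5 -2 -3 0.8" --pt "0 -7 -3 0.8" --pt "0 -7 -3 0.8" --pt "0 -7 -3 0.8" --pt "0 -7 -3 0.8" --pt "0 -7 -3 0.8"

```text
time_s: 26.48
ee_pos: [542.8, -255.0, 159.3]
tool_rot: [0.001, 0.408, 0.913, -0.0]
wrist_force: [1.2, 0.5, 0.5]
grip_width: 0.4
grasp_force: 0.0
```

jog_arm --pt "0 0 0 0.2" --pt "0 0 0 0.4" --pt "0 0 0 0.5" --pt "0 0 0 0.5" --hand 1

```text
time_s: 26.82
ee_pos: [542.4, -252.3, 158.8]
tool_rot: [0.0, 0.622, 0.783, 0.0]
wrist_force: [-0.2, -0.1, -0.5]
grip_width: 48.0
grasp_force: 0.0
```

Run:
```python
from topf import *
it,isc=grab("top"),grab("scene");blocks(it,isc)
for c in([590,128.5,45],[586,28.3,45]): report(c,it,isc)
to(650,-251.3,160,33)
```

```text
tri [588.5  29.7  36.3] gap 1.9 onz15 [590.8  31.2] rect [57.6 55.6] ang 87.0 area 3054
tri [589.7 130.4  33.2] gap 0.7 onz15 [591.8 133.8] rect [59.1 58. ] ang 1.5 area 2724
tri [ 650.3 -250.2   14.9] gap 1.6 onz15 [ 650.1 -250.9] rect [38.1 39.8] ang 34.4 area 1369
tri [829.  272.9  10.9] gap 2.2 onz15 [827.  270.5] rect [ 53.9 133.8] ang 0.2 area 6914
centroid [589.8 131.3  44.1] 1.5 4 4
   corner [613.3 114.9  49.7] 10.9 top@z50 [615.6 120. ]
   corner [576.9 104.9  53. ] 2.2 top@z50 [576.8 104.5]
   corner [565.9 146.2   4.9] 9.2 top@z50 [563.1 140.5]
   corner [600.5 157.3  38.7] 1.2 top@z50 [599.2 155.2]
centroid [589.   29.8  45.2] 1.0 4 4
   corner [614.8  52.1  45.2] 3.2 top@z50 [614.7  52.9]
   corner [613.3   3.   47.6] 0.1 top@z50 [612.9   2.9]
   corner [563.7   6.7  46.2] 4.3 top@z50 [562.5   4.4]
   corner [565.7  56.6  44.7] 2.0 top@z50 [564.7  55. ]
spread [0.  0.3 0.1]
pos [ 542.6 -251.7  159. ] closing yaw 13.5 q6 -0.86 -> delta ['-0.62', '2.61', '-0.02'] spin -0.340 t 26.92
```

The large square has dropped in: its mid-height went from 41 to 36 mm and all four corners are level. Next is the small square.

jog_arm --pt "-0.62 2.61 0 -0.36" --pt "-0.62 2.61 0 -0.36" --pt "-0.62 2.61 0 -0.36" --pt "-0.62 2.61 0 -0.36" --pt "-0.62 2.61 0.9 -0.36" --pt "-0.62 2.61 1.8 -0.36" --pt "-0.62 2.61 2.7 -0.36" --pt "-0.62 2.61 3.1 -0.36" --pt "-0.62 2.61 3.1 -0.36" --pt "-0.62 2.61 3.1 -0.36" --pt "-0.62 2.61 3.1 -0.36" --pt "-0.62 2.61 3.1 -0.36" --hand 0.75

```text
time_s: 28.07
ee_pos: [651.2, -252.3, 37.4]
tool_rot: [0.002, 0.468, 0.884, -0.0]
wrist_force: [-0.1, 0.2, -0.4]
grip_width: 63.9
grasp_force: 0.0
```

Run:
```python
from h import *
ctrl.read_camera("top");to(650.2,-251,5,34)
```

```text
spread [0.6 0.4 0.9]
pos [ 650.9 -252.    37.1] closing yaw 34.2 q6 -1.13 -> delta ['0.03', '-0.00', '0.80'] spin 0.003 t 28.12
```

jog_arm --pt "0.03 0 0.4 0" --pt "0.03 0 0.7 0" --pt "0.03 0 0.8 0" --pt "0.03 0 0.8 0" --pt "0.03 0 0.8 0"

```text
time_s: 28.68
ee_pos: [648.9, -250.2, 2.6]
tool_rot: [-0.0, 0.468, 0.884, 0.0]
wrist_force: [0.1, -1.0, 0.7]
grip_width: 63.9
grasp_force: 0.0
```

jog_arm --pt "0 0 0 0" --pt "0 0 0 0" --pt "0 0 0 0" --pt "0 0 0 0" --pt "0 0 0 0" --pt "0 0 0 0" --hand 0

```text
time_s: 29.18
ee_pos: [649.8, -250.7, 3.8]
tool_rot: [0.001, 0.468, 0.884, -0.0]
wrist_force: [0.8, -0.0, 2.8]
grip_width: 37.0
grasp_force: 51.4
```

jog_arm --pt "0 0 -0.3 0" --pt "0 0 -1 0" --pt "0 0 -2 0" --pt "0 0 -3 0" --pt "0 0 -3.6 0" --pt "0 0 -3.8 0" --pt "0 0 -3.8 0" --pt "0 0 -3.8 0" --pt "0 0 -3.8 0"

```text
time_s: 29.93
ee_pos: [647.4, -249.3, 152.2]
tool_rot: [-0.003, 0.468, 0.884, 0.0]
wrist_force: [0.2, 0.3, -1.5]
grip_width: 37.6
grasp_force: 51.0
```

Run:
```python
from h import *
to(491.8,5.6,160,-2.1)
it,isc=grab("top"),grab("scene");blocks(it,isc)
```

```text
spread [0.5 0.3 0.4]
pos [ 647.6 -249.5  152.1] closing yaw 34.1 q6 -1.12 -> delta ['7.46', '0.36', '-0.16'] spin 0.633 t 29.93
tri [ 445.2 -374.7   12.6] gap 3.1 onz15 [ 444.9 -375.6] rect [37.  37.8] ang 69.3 area 1135
tri [589.   29.   37.2] gap 1.0 onz15 [591.6  31. ] rect [58.  53.5] ang 89.9 area 2998
tri [590.  130.7  35. ] gap 3.1 onz15 [591.9 133.4] rect [62.  54.1] ang 60.4 area 2742
tri [829.4 273.1   9.7] gap 2.2 onz15 [826.9 270.3] rect [ 53.9 132.4] ang 0.2 area 6868
```

jog_arm --pt "7.46 0.36 -0.2 0.633" --pt "7.46 0.36 -0.2 0.633" --pt "7.46 0.36 -0.2 0.633" --pt "7.46 0.36 -0.2 0.633" --pt "7.46 0.36 -0.2 0.633" --pt "7.46 0.36 -0.2 0.633" --pt "7.46 0.36 -0.2 0.633" --pt "7.46 0.36 -0.2 0.633" --pt "7.46 0.36 -0.2 0.633" --pt "7.46 0.36 -0.2 0.633" --pt "7.46 0.36 -0.2 0.633" --pt "7.46 0.36 -0.2 0.633"

```text
time_s: 31.18
ee_pos: [495.3, 3.2, 163.0]
tool_rot: [0.001, 0.721, 0.693, 0.0]
wrist_force: [0.4, 1.2, -0.2]
grip_width: 37.4
grasp_force: 51.0
```

jog_arm --pt "0 0 0.7 0" --pt "0 0 1.4 0" --pt "0 0 2.0 0" --pt "0 0 2.5 0" --pt "0 0 2.8 0" --pt "0 0 2.8 0" --pt "0 0 2.8 0" --pt "0 0 2.8 0" --pt "0 0 2.8 0"

```text
time_s: 31.93
ee_pos: [494.7, 4.1, 51.8]
tool_rot: [0.001, 0.72, 0.694, 0.001]
wrist_force: [-0.0, -0.6, -0.5]
grip_width: 37.0
grasp_force: 51.1
```

```bash
python3 -c "
from h import *
for i in range(6): grab('top')
to(491.8,5.6,24,-2.1)
o=ctrl.observe();print(o['grip_width'],o['wrist_force'])"
```

```text
spread [0.2 0.  0.3]
pos [493.7   4.7  51.3] closing yaw -2.1 q6 -0.18 -> delta ['0.02', '-0.05', '0.68'] spin -0.000 t 32.23
37.16350639266885 [ 0.2 -0.  -0.3]
```

jog_arm --pt "0.02 -0.05 0.15 0" --pt "0.02 -0.05 0.3 0" --pt "0.02 -0.05 0.42 0" --pt "0.02 -0.05 0.52 0" --pt "0.02 -0.05 0.6 0" --pt "0.02 -0.05 0.65 0" --pt "0.02 -0.05 0.67 0" --pt "0.02 -0.05 0.67 0" --pt "0.02 -0.05 0.67 0" --pt "0.02 -0.05 0.67 0"

```text
time_s: 33.22
ee_pos: [491.3, 5.6, 25.9]
tool_rot: [0.0, 0.72, 0.694, 0.0]
wrist_force: [-2.7, 0.2, 18.0]
grip_width: 37.0
grasp_force: 61.4
```

jog_arm --pt "0 0 -0.04 0" --pt "0 0 -0.04 0" --pt "0 0 -0.04 0"

```text
time_s: 33.47
ee_pos: [491.9, 5.5, 26.0]
tool_rot: [0.0, 0.72, 0.694, 0.0]
wrist_force: [0.6, 0.4, 6.2]
grip_width: 37.2
grasp_force: 55.1
```

jog_arm --pt "0 0 0 0" --pt "0 0 0 0" --pt "0 0 0 0" --pt "0 0 -0.2 0" --pt "0 0 -0.6 0" --pt "0 0 -1.4 0" --pt "0 0 -2.4 0" --pt "0 0 -3.2 0" --pt "0 0 -3.4 0" --pt "0 0 -3.4 0" --hand 0.62

```text
time_s: 34.3
ee_pos: [493.4, 5.3, 164.7]
tool_rot: [0.003, 0.72, 0.694, 0.002]
wrist_force: [-0.5, -1.1, 0.4]
grip_width: 53.1
grasp_force: 0.0
```

jog_arm --pt "-9.34 1.95 0 -1.08" --pt "-9.34 1.95 0 -1.08" --pt "-9.34 1.95 0 -1.08" --pt "-9.34 1.95 0 -1.08" --pt "-9.34 1.95 0 -1.08" --pt "-9.34 1.95 0 -1.08" --pt "-9.34 1.95 0 -1.08" --pt "-9.34 1.95 0 -1.08" --pt "-9.34 1.95 0 -1.08" --pt "-9.34 1.95 0 -1.08" --pt "-9.34 1.95 0 -1.08" --pt "-9.34 1.95 0 -1.08"

```text
time_s: 35.3
ee_pos: [554.4, -370.9, 159.0]
tool_rot: [-0.002, 0.262, 0.965, 0.001]
wrist_force: [-0.2, 0.9, -0.2]
grip_width: 53.2
grasp_force: 0.0
```

Run:
```python
from topf import *
it,isc=grab("top"),grab("scene");blocks(it,isc)
try: report([491.8,5.6,45],it,isc)
except Exception as e: print(e)
cv2.imwrite("pics/p6.png",np.vstack([cv2.resize(it[170:270,130:270],None,fx=4,fy=4,interpolation=cv2.INTER_CUBIC)[100:400],cv2.resize(isc[155:230,230:370],None,fx=4,fy=4,interpolation=cv2.INTER_CUBIC)])[:,:,::-1])
for i in range(4): grab('top')
to(555.4,-370.5,6,60)
```

```text
tri [489.3   4.4  31.2] gap 3.1 onz15 [489.2   4.3] rect [39.2 38.8] ang 84.2 area 1324
tri [ 557.3 -370.3   15.5] gap 0.6 onz15 [ 557.4 -370.1] rect [36.7 68.5] ang 60.3 area 2259
tri [589.3  29.9  36.7] gap 2.0 onz15 [591.7  31.4] rect [58.  53.5] ang 89.9 area 3002
tri [589.6 131.2  34.5] gap 1.9 onz15 [591.7 134.4] rect [60.7 58.7] ang 90.0 area 2794
tri [829.2 271.5  11.6] gap 2.1 onz15 [827.4 269.3] rect [ 53.9 134. ] ang 0.2 area 6846
centroid [502.5  33.9 -21.3] 52.3 4 4
   corner [517.    8.3  11.3] 42.4 top@z50 [506.9 -14. ]
   corner [483.1  18.  -16.6] 55.4 top@z50 [471.3 -12.2]
   corner [478.6  39.  -25.9] 21.8 top@z50 [473.5  20.9]
   corner [511.7  29.7   2. ] 8.7 top@z50 [507.8  20.6]
spread [0.2 0.9 0.4]
pos [ 555.8 -369.4  161.9] closing yaw 59.9 q6 -1.80 -> delta ['-0.01', '-0.03', '3.90'] spin -0.003 t 35.6
```

jog_arm --pt "0 -0.02 0.9 0" --pt "0 -0.02 1.8 0" --pt "0 -0.02 2.7 0" --pt "0 -0.02 3.4 0" --pt "0 -0.02 3.8 0" --pt "0 -0.02 3.92 0" --pt "0 -0.02 3.92 0" --pt "0 -0.02 3.92 0" --pt "0 -0.02 3.92 0" --hand 0.75

```text
time_s: 36.5
ee_pos: [556.5, -372.3, 6.9]
tool_rot: [0.002, 0.261, 0.965, -0.001]
wrist_force: [-0.6, 0.3, 0.4]
grip_width: 64.1
grasp_force: 0.0
```

Run:
```python
from h import *
for i in range(4): grab('top')
to(555.5,-370.3,5,60)
```

```text
spread [0.5 0.4 0.8]
pos [ 555.7 -371.7    6.1] closing yaw 59.8 q6 -1.80 -> delta ['0.02', '0.03', '0.03'] spin -0.004 t 36.7
```

jog_arm --pt "0.02 0.02 0.03 0" --pt "0.02 0.02 0.03 0" --pt "0.02 0.02 0.03 0" --pt "0.02 0.02 0.03 0" --pt "0.02 0.02 0.03 0" --pt "0.02 0.02 0.03 0" --pt "0.02 0.02 0.03 0" --hand 0

```text
time_s: 37.43
ee_pos: [555.1, -370.3, 3.8]
tool_rot: [0.0, 0.261, 0.965, -0.0]
wrist_force: [0.1, 0.3, 1.4]
grip_width: 33.2
grasp_force: 51.0
```

Run:
```python
from h import *
for i in range(4): grab('top')
to(494.2,84.6,160,-2.1)
```

```text
spread [0.1 0.  0. ]
pos [ 555.1 -370.3    3.8] closing yaw 59.8 q6 -1.80 -> delta ['7.04', '9.06', '-3.91'] spin 1.080 t 37.63
```

jog_arm --pt "0 0 -0.3 0" --pt "0 0 -1 0" --pt "0 0 -2 0" --pt "0 0 -3 0" --pt "0 0 -3.7 0" --pt "0 0 -3.9 0"

```text
time_s: 38.28
ee_pos: [557.3, -372.4, 166.4]
tool_rot: [0.005, 0.261, 0.965, -0.003]
wrist_force: [1.0, -0.5, -0.1]
grip_width: 33.1
grasp_force: 50.7
```

jog_arm --pt "7.04 9.06 0 1.08" --pt "7.04 9.06 0 1.08" --pt "7.04 9.06 0 1.08" --pt "7.04 9.06 0 1.08" --pt "7.04 9.06 0 1.08" --pt "7.04 9.06 0 1.08" --pt "7.04 9.06 0 1.08" --pt "7.04 9.06 0 1.08" --pt "7.04 9.06 0 1.08" --pt "7.04 9.06 0 1.08" --pt "7.04 9.06 0 1.08" --pt "7.04 9.06 0 1.08"

```text
time_s: 39.28
ee_pos: [490.8, 90.0, 159.2]
tool_rot: [-0.002, 0.718, 0.696, -0.001]
wrist_force: [0.3, 0.4, -1.1]
grip_width: 32.9
grasp_force: 50.7
```

jog_arm --pt "0 0 0.7 0" --pt "0 0 1.4 0" --pt "0 0 2.0 0" --pt "0 0 2.5 0" --pt "0 0 2.7 0" --pt "0 0 2.7 0" --pt "0 0 2.7 0"

```text
time_s: 39.87
ee_pos: [494.1, 84.4, 51.7]
tool_rot: [-0.0, 0.72, 0.694, -0.0]
wrist_force: [0.2, 0.1, -1.1]
grip_width: 33.1
grasp_force: 50.7
```

```bash
python3 -c "
from h import *
for i in range(6): grab('top')
to(494.2,84.6,24,-2.1)
o=ctrl.observe();print(o['grip_width'],o['wrist_force'])"
```

```text
spread [0.4 0.1 0.5]
pos [494.7  84.6  52.5] closing yaw -2.1 q6 -0.02 -> delta ['-0.00', '-0.01', '0.71'] spin -0.000 t 40.17
33.353792760155876 [ 0.3 -0.2 -1. ]
```

jog_arm --pt "0 -0.01 0.15 0" --pt "0 -0.01 0.3 0" --pt "0 -0.01 0.42 0" --pt "0 -0.01 0.52 0" --pt "0 -0.01 0.6 0" --pt "0 -0.01 0.65 0" --pt "0 -0.01 0.69 0" --pt "0 -0.01 0.69 0" --pt "0 -0.01 0.69 0" --pt "0 -0.01 0.69 0"

```text
time_s: 41.15
ee_pos: [494.0, 85.2, 26.3]
tool_rot: [0.0, 0.72, 0.694, 0.001]
wrist_force: [-2.1, 3.1, 22.2]
grip_width: 33.2
grasp_force: 64.0
```

jog_arm --pt "0 0 -0.05 0" --pt "0 0 -0.05 0" --pt "0 0 -0.05 0"

```text
time_s: 41.4
ee_pos: [494.0, 85.2, 26.4]
tool_rot: [-0.0, 0.72, 0.694, 0.0]
wrist_force: [-0.4, 4.6, 8.1]
grip_width: 33.0
grasp_force: 54.4
```

jog_arm --pt "0 0 0 0" --pt "0 0 0 0" --pt "0 0 0 0" --pt "0 0 -0.2 0" --pt "0 0 -0.6 0" --pt "0 0 -1.4 0" --pt "0 0 -2.4 0" --pt "0 0 -3.2 0" --pt "0 0 -3.4 0" --pt "0 0 -3.4 0" --hand 0.57

```text
time_s: 42.23
ee_pos: [495.7, 84.4, 165.1]
tool_rot: [0.003, 0.72, 0.694, 0.002]
wrist_force: [0.1, -0.0, -0.4]
grip_width: 48.9
grasp_force: 0.0
```

jog_arm --pt "-11.5 -0.8 0 0" --pt "-11.5 -0.8 0 0" --pt "-11.5 -0.8 0 0" --pt "-11.5 -0.8 0 0" --pt "-11.5 -0.8 0 0" --pt "-11.5 -0.8 0 0" --pt "-11.5 -0.8 0 0" --pt "-11.5 -0.8 0 0" --pt "-11.5 -0.8 0 0" --pt "-11.5 -0.8 0 0" --pt "-11.5 -0.8 0 0" --pt "-11.5 -0.8 0 0" --hand 0.7

```text
time_s: 43.23
ee_pos: [444.0, -382.0, 160.6]
tool_rot: [0.002, 0.722, 0.692, -0.001]
wrist_force: [0.5, -0.2, 1.1]
grip_width: 59.9
grasp_force: 0.0
```

Run:
```python
from topf import *
it,isc=grab("top"),grab("scene");blocks(it,isc)
a=cv2.resize(it[170:262,130:270],None,fx=4,fy=4,interpolation=cv2.INTER_CUBIC);b=cv2.resize(isc[165:222,230:370],None,fx=4,fy=4,interpolation=cv2.INTER_CUBIC)
v=np.vstack([a,b]);print(v.shape);cv2.imwrite("pics/p7.png",v[:600,:,::-1])
for i in range(4): grab('top')
to(445,-373.5,6,-2.1)
```

```text
tri [ 445.4 -373.5   11.7] gap 3.4 onz15 [ 445.1 -374.3] rect [42.5 36.2] ang 89.8 area 1234
tri [490.5   3.6  36.1] gap 1.4 onz15 [490.9   4.7] rect [39.4 39. ] ang 89.9 area 1410
tri [496.8  84.7  35.8] gap 0.8 onz15 [497.7  88.5] rect [69.6 34. ] ang 86.5 area 2227
tri [589.3  30.3  35.2] gap 2.3 onz15 [591.5  31.4] rect [56.2 56.8] ang 87.3 area 3033
tri [589.7 130.8  36.4] gap 0.5 onz15 [592.4 135.1] rect [58.9 55.3] ang 1.5 area 2668
tri [829.1 272.5  11.3] gap 0.9 onz15 [827.5 270.8] rect [ 53.9 130.3] ang 0.2 area 6692
(596, 560, 3)
spread [0.7 0.8 0.9]
pos [ 444.8 -371.8  161.7] closing yaw -2.0 q6 -0.85 -> delta ['-0.05', '0.01', '3.89'] spin 0.001 t 43.53
```

View pics/p7.png

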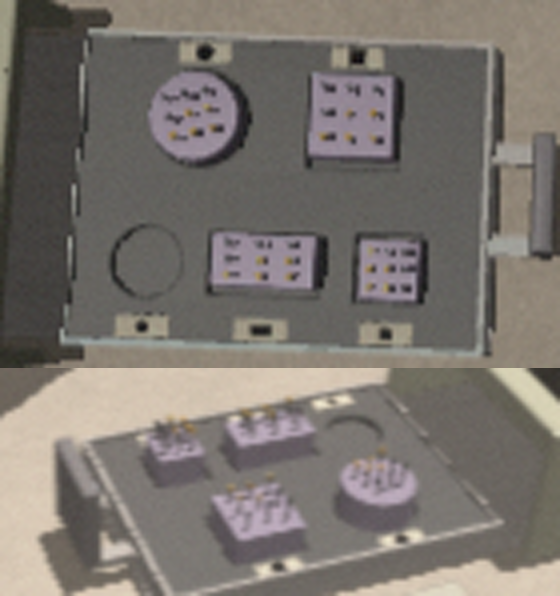

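All four placed blocks sit upright in their pockets, with visible gaps around them and mid-heights of 35–36 mm. Only the small round pocket, at (147,260), is still empty. I'll pick that block now.

jog_arm --pt "-0.05 0.01 0.9 0" --pt "-0.05 0.01 1.8 0" --pt "-0.05 0.01 2.7 0" --pt "-0.05 0.01 3.4 0" --pt "-0.05 0.01 3.8 0" --pt "-0.05 0.01 3.9 0" --pt "-0.05 0.01 3.9 0" --pt "-0.05 0.01 3.9 0" --pt "-0.05 0.01 3.9 0"

```text
time_s: 44.43
ee_pos: [446.2, -376.6, 7.8]
tool_rot: [0.002, 0.72, 0.694, -0.0]
wrist_force: [0.1, 0.2, 0.1]
grip_width: 59.8
grasp_force: 0.0
```

Run:
```python
from h import *
for i in range(4): grab('top')
to(445.1,-374,5,-2.1)
```

```text
spread [0.4 0.3 0.7]
pos [ 445.5 -376.3    7.1] closing yaw -2.1 q6 -0.86 -> delta ['0.06', '-0.01', '0.05'] spin -0.000 t 44.63
```

jog_arm --pt "0.04 -0.01 0.04 0" --pt "0.04 -0.01 0.04 0" --pt "0.04 -0.01 0.04 0" --pt "0.04 -0.01 0.04 0" --pt "0.04 -0.01 0.04 0" --pt "0.04 -0.01 0.04 0" --pt "0.04 -0.01 0.04 0" --hand 0

```text
time_s: 45.37
ee_pos: [444.8, -374.1, 4.8]
tool_rot: [-0.0, 0.72, 0.694, 0.0]
wrist_force: [-0.2, 1.9, 5.1]
grip_width: 38.6
grasp_force: 50.4
```

Run:
```python
from h import *
for i in range(6): grab('top')
to(497,161.2,160,-2.1)
o=ctrl.observe();print(o['grip_width'],o['grasp_force'],o['wrist_force'])
```

```text
spread [0. 0. 0.]
pos [ 444.8 -374.1    4.8] closing yaw -2.1 q6 -0.85 -> delta ['13.42', '0.81', '-3.88'] spin -0.000 t 45.67
38.55306333762389 50.36684811115265 [0.1 1.  5.4]
```

jog_arm --pt "0 0 -0.3 0" --pt "0 0 -1 0" --pt "0 0 -2 0" --pt "0 0 -3 0" --pt "0 0 -3.7 0" --pt "0 0 -3.88 0" --pt "0.9 0.05 -3.88 0" --pt "1.8 0.1 -3.88 0" --pt "2.7 0.15 -3.88 0" --pt "3.6 0.2 -3.88 0" --pt "4.4 0.25 -3.88 0" --pt "4.42 0.25 -3.88 0"

```text
time_s: 46.82
ee_pos: [458.9, -191.3, 158.8]
tool_rot: [-0.004, 0.719, 0.695, 0.0]
wrist_force: [-0.1, -0.4, -0.5]
grip_width: 38.8
grasp_force: 50.4
```

jog_arm --pt "1 0.05 0 0" --pt "2 0.12 0 0" --pt "3 0.18 0 0" --pt "4 0.25 0 0" --pt "5 0.31 0 0" --pt "6 0.37 0 0" --pt "7 0.44 0 0" --pt "8 0.5 0 0" --pt "8.8 0.56 0 0" --pt "9 0.56 0 0" --pt "9 0.56 0 0" --pt "9 0.56 0 0"

```text
time_s: 47.82
ee_pos: [496.6, 160.6, 159.2]
tool_rot: [-0.0, 0.72, 0.694, -0.001]
wrist_force: [0.3, 0.4, -0.9]
grip_width: 38.4
grasp_force: 50.4
```

jog_arm --pt "0 0 0.7 0" --pt "0 0 1.4 0" --pt "0 0 2.0 0" --pt "0 0 2.5 0" --pt "0 0 2.7 0" --pt "0 0 2.7 0" --pt "0 0 2.7 0"

```text
time_s: 48.4
ee_pos: [497.3, 159.8, 51.8]
tool_rot: [-0.0, 0.721, 0.693, -0.0]
wrist_force: [0.5, 0.6, -0.9]
grip_width: 38.3
grasp_force: 50.4
```

```bash
python3 -c "
from h import *
for i in range(6): grab('top')
to(497,161.2,25,-2.1)
o=ctrl.observe();print(o['grip_width'],o['wrist_force'])"
```

```text
spread [0.5 0.1 0.5]
pos [497.5 161.1  52.6] closing yaw -2.1 q6 0.14 -> delta ['0.00', '-0.01', '0.69'] spin -0.000 t 48.7
38.334483057502574 [-0.6 -0.8  0.2]
```

jog_arm --pt "0 -0.01 0.15 0" --pt "0 -0.01 0.3 0" --pt "0 -0.01 0.42 0" --pt "0 -0.01 0.52 0" --pt "0 -0.01 0.58 0" --pt "0 -0.01 0.63 0" --pt "0 -0.01 0.66 0" --pt "0 -0.01 0.66 0" --pt "0 -0.01 0.66 0"

```text
time_s: 49.6
ee_pos: [496.4, 161.0, 25.8]
tool_rot: [-0.0, 0.72, 0.694, -0.0]
wrist_force: [-0.5, 0.4, 4.0]
grip_width: 38.4
grasp_force: 53.3
```

jog_arm --pt "0 0 0 0" --pt "0 0 0 0" --pt "0 0 0 0" --pt "0 0 -0.2 0" --pt "0 0 -0.6 0" --pt "0 0 -1.4 0" --pt "0 0 -2.4 0" --pt "0 0 -3.2 0" --pt "0 0 -3.4 0" --pt "0 0 -3.4 0" --hand 0.63

```text
time_s: 50.43
ee_pos: [498.7, 161.3, 164.6]
tool_rot: [0.002, 0.72, 0.694, 0.003]
wrist_force: [0.4, -0.2, -0.2]
grip_width: 54.0
grasp_force: 0.0
```

jog_arm --pt "-8.5 1.26 0 -1.4" --pt "-8.5 1.26 0 -1.4" --pt "-8.5 1.26 0 -1.4" --pt "-8.5 1.26 0 -1.4" --pt "-8.5 1.26 0 -1.4" --pt "-8.5 1.26 0 -1.4" --pt "-8.5 1.26 0 -1.4" --pt "-8.5 1.26 0 -1.4" --pt "-8.5 1.26 0 -1.4" --pt "-8.5 1.26 0 -1.4" --pt "-8.5 1.26 0 -1.4" --pt "-8.5 1.26 0 -1.4" --hand 1

```text
time_s: 51.43
ee_pos: [533.1, -181.3, 159.1]
tool_rot: [-0.002, 0.102, 0.995, 0.001]
wrist_force: [-0.2, 0.2, -0.3]
grip_width: 85.5
grasp_force: 0.0
```

Run:
```python
from topf import *
it,isc=grab("top"),grab("scene");blocks(it,isc)
a=cv2.resize(it[170:262,130:270],None,fx=4,fy=4,interpolation=cv2.INTER_CUBIC);b=cv2.resize(isc[165:222,230:370],None,fx=4,fy=4,interpolation=cv2.INTER_CUBIC)
cv2.imwrite("pics/p8.png",np.vstack([a,b])[:600,:,::-1])
for i in range(4): grab('top')
to(535.5,-94,58,88)
```

```text
tri [490.1   3.8  35.6] gap 0.4 onz15 [490.6   5.4] rect [39.9 38.1] ang 84.8 area 1430
tri [497.8  81.5  38.2] gap 1.0 onz15 [498.5  84.8] rect [68.7 33.5] ang 85.8 area 1943
tri [494.4 162.   35.4] gap 1.7 onz15 [495.5 167.8] rect [39.5 38.9] ang 89.8 area 1240
tri [589.3  29.6  37.7] gap 0.1 onz15 [592.2  32.1] rect [56.  56.1] ang 89.9 area 3017
tri [589.6 130.8  37.1] gap 1.6 onz15 [592.1 134.7] rect [57.2 57.7] ang 73.5 area 2675
tri [829.2 272.8  11. ] gap 2.3 onz15 [827.1 270.4] rect [ 53.9 132.8] ang 0.2 area 6853
spread [0.4 0.2 0.6]
pos [ 534.3 -180.2  161. ] closing yaw 78.0 q6 -1.88 -> delta ['0.41', '2.11', '2.58'] spin -0.175 t 51.73
```

View pics/p8.png

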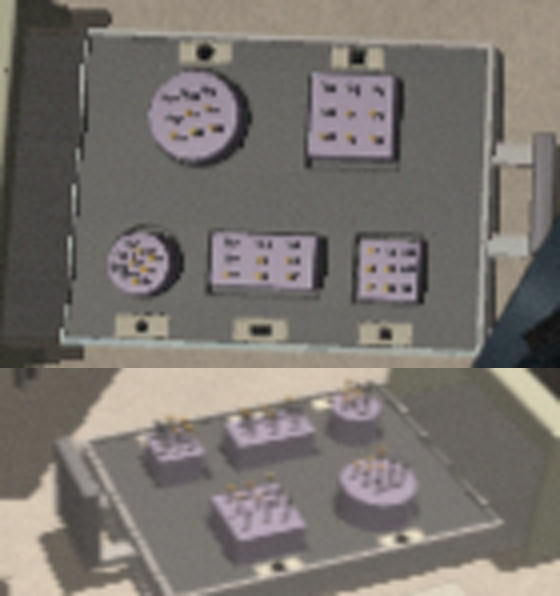

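All five blocks are seated upright: the small round one is now at (140,262) and every mid-height is 35–38 mm. I'll grip the handle and push the tray home.

jog_arm --pt "0.41 2.11 0 -0.175" --pt "0.41 2.11 0 -0.175" --pt "0.41 2.11 0 -0.175" --pt "0.41 2.11 0.6 -0.175" --pt "0.41 2.11 1.3 -0.175" --pt "0.41 2.11 2 -0.175" --pt "0.41 2.11 2.5 -0.175" --pt "0.41 2.11 2.58 -0.175" --pt "0.41 2.11 2.58 -0.175" --hand 1

```text
time_s: 52.63
ee_pos: [535.0, -94.4, 57.1]
tool_rot: [-0.001, 0.017, 1.0, 0.0]
wrist_force: [-0.8, 0.2, 0.5]
grip_width: 85.4
grasp_force: 0.0
```

jog_arm --pt "0 0 0 0" --pt "0 0 0 0" --pt "0 0 0 0" --pt "0 0 0 0" --pt "0 0 0 0" --pt "0 0 0 0" --pt "0 0 0 0" --pt "0 0 0 0" --pt "0 0 0 0" --hand 0 --grip_force 60

```text
time_s: 53.38
ee_pos: [536.2, -94.2, 59.0]
tool_rot: [0.001, 0.017, 1.0, 0.0]
wrist_force: [-0.9, 2.8, 5.3]
grip_width: 13.4
grasp_force: 59.3
```

Run:
```python
from h import *
for i in range(4): grab('top')
to(545.2,168,60,87.9)
o=ctrl.observe();print(o['grip_width'],o['grasp_force'],o['wrist_force'])
```

```text
spread [0. 0. 0.]
pos [536.2 -94.2  59. ] closing yaw 88.1 q6 -1.92 -> delta ['-0.01', '6.56', '-0.02'] spin 0.003 t 53.58
13.00020303522865 59.292025566101074 [0.4 2.5 6.4]
```

jog_arm --pt "0 0.1 0 0" --pt "0 0.3 0 0" --pt "0 0.6 0 0" --pt "0 0.9 0 0" --pt "0 1.2 0 0" --pt "0 1.5 0 0" --pt "0 1.8 0 0" --pt "0 2.1 0 0" --pt "0 2.4 0 0" --pt "0 2.7 0 0" --pt "0 2.9 0 0" --pt "0 3.0 0 0"

```text
time_s: 54.73
ee_pos: [540.5, 25.7, 59.0]
tool_rot: [0.001, 0.016, 1.0, -0.0]
wrist_force: [-0.6, -1.7, 4.9]
grip_width: 13.0
grasp_force: 59.3
```

jog_arm --pt "0 0.1 0 0" --pt "0 0.3 0 0" --pt "0 0.6 0 0" --pt "0 0.9 0 0" --pt "0 1.2 0 0" --pt "0 1.5 0 0" --pt "0 1.8 0 0" --pt "0 2.1 0 0" --pt "0 2.4 0 0" --pt "0 2.7 0 0" --pt "0 2.9 0 0" --pt "0 3.0 0 0"

```text
time_s: 55.73
ee_pos: [544.8, 145.8, 59.0]
tool_rot: [0.001, 0.016, 1.0, -0.0]
wrist_force: [-0.0, -1.8, 6.1]
grip_width: 13.0
grasp_force: 59.4
```

jog_arm --pt "0 0.1 0 0" --pt "0 0.2 0 0" --pt "0 0.3 0 0" --pt "0 0.4 0 0" --pt "0 0.48 0 0" --pt "0 0.54 0 0" --pt "0 0.54 0 0" --pt "0 0.54 0 0"

```text
time_s: 56.4
ee_pos: [545.6, 167.0, 59.0]
tool_rot: [0.001, 0.017, 1.0, 0.0]
wrist_force: [1.2, 1.3, 5.6]
grip_width: 13.0
grasp_force: 59.3
```

jog_arm --pt "0 0.05 0 0" --pt "0 0.1 0 0" --pt "0 0.14 0 0" --pt "0 0.18 0 0" --pt "0 0.18 0 0" --pt "0 0.18 0 0"

```text
time_s: 56.9
ee_pos: [545.7, 170.7, 59.0]
tool_rot: [0.001, 0.016, 1.0, -0.002]
wrist_force: [0.6, -12.7, 6.9]
grip_width: 13.1
grasp_force: 59.7
```

jog_arm --pt "0 0.03 0 0" --pt "0 0.05 0 0" --pt "0 0.05 0 0"

```text
time_s: 57.15
ee_pos: [545.7, 170.7, 59.0]
tool_rot: [0.0, 0.016, 1.0, -0.004]
wrist_force: [0.0, -20.4, 7.3]
grip_width: 12.8
grasp_force: 59.9
```

jog_arm --pt "0 -0.06 0 0" --pt "0 -0.06 0 0" --pt "0 -0.06 0 0" --pt "0 -0.06 0 0" --pt "0 -0.06 -0.3 0" --pt "0 -0.06 -1 0" --pt "0 -0.06 -1.9 0" --pt "0 -0.06 -2.8 0" --pt "0 -0.06 -3.5 0" --pt "0 -0.06 -3.5 0" --hand 0.35

```text
time_s: 57.98
ee_pos: [548.5, 175.1, 205.3]
tool_rot: [0.007, 0.016, 1.0, 0.001]
wrist_force: [1.4, 0.6, 1.6]
grip_width: 29.5
grasp_force: 0.0
```

Run:
```python
from h import *
k=.64
print("tri button",tri((165*k-.2,369*k-.2),(551*k-.2,227*k-.2)))
for i in range(4): grab('top')
isc=grab("scene");it=grab("top")
b=cv2.resize(isc[110:220,230:390],None,fx=4,fy=4,interpolation=cv2.INTER_CUBIC);cv2.imwrite("pics/p9.png",b[:,:,::-1])
to(489.5,277.5,200,88)
```

```text
tri button (array([491.4, 277.6, 130.6]), np.float64(1.7065778278314452))
spread [0.6 0.1 0.3]
pos [543.6 173.6 196.7] closing yaw 88.1 q6 -1.42 -> delta ['1.44', '2.55', '-0.08'] spin 0.002 t 58.28
```

View pics/p9.png

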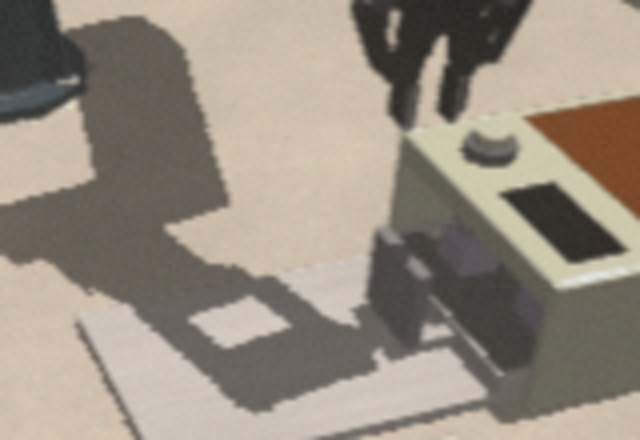

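The tray is home under the hood, with the handle just outside it. The button is at crop (490,145), which triangulates to about (491,277,130). I'll press it with shut fingers.

jog_arm --pt "1.42 2.57 -0.1 0" --pt "1.42 2.57 -0.1 0" --pt "1.42 2.57 -0.1 0" --pt "1.42 2.57 -0.1 0" --pt "1.42 2.57 0.3 0" --pt "1.42 2.57 0.8 0" --pt "1.42 2.57 1.1 0" --pt "1.42 2.57 1.1 0" --pt "1.42 2.57 1.1 0" --pt "1.42 2.57 1.1 0" --hand 0

```text
time_s: 59.27
ee_pos: [491.8, 278.1, 154.4]
tool_rot: [0.0, 0.017, 1.0, 0.0]
wrist_force: [-0.1, 0.5, -0.1]
grip_width: 0.0
grasp_force: 0.0
```

Run:
```python
from h import *
for i in range(5): grab('top')
to(490.5,277.5,130,88)
```

```text
spread [0.3 0.  0.4]
pos [491.6 278.3 154.8] closing yaw 88.1 q6 -1.22 -> delta ['0.03', '-0.02', '0.62'] spin 0.002 t 59.52
```

jog_arm --pt "0.03 -0.02 0.2 0" --pt "0.03 -0.02 0.4 0" --pt "0.03 -0.02 0.55 0" --pt "0.03 -0.02 0.65 0" --pt "0.03 -0.02 0.7 0" --pt "0.03 -0.02 0.7 0" --pt "0.03 -0.02 0.7 0"

```text
time_s: 60.25
ee_pos: [490.6, 277.7, 135.1]
tool_rot: [0.002, 0.016, 1.0, 0.0]
wrist_force: [-13.6, -5.2, 59.4]
grip_width: 0.0
grasp_force: 29.6
```

jog_arm --pt "0 0 0.04 0" --pt "0 0 0.08 0" --pt "0 0 0.08 0" --pt "0 0 0.08 0"

```text
time_s: 60.58
ee_pos: [490.7, 277.8, 134.7]
tool_rot: [0.003, 0.016, 1.0, 0.0]
wrist_force: [-18.5, -7.2, 77.0]
grip_width: 0.0
grasp_force: 38.3
```

jog_arm --pt "0 0 -0.3 0" --pt "0 0 -0.6 0" --pt "0 0 -1 0" --pt "0 0 -1.5 0" --pt "0 0 -2 0" --pt "0 0 -2.5 0" --pt "0 0 -2.5 0"

```text
time_s: 61.17
ee_pos: [492.0, 278.2, 225.9]
tool_rot: [0.003, 0.016, 1.0, 0.001]
wrist_force: [0.2, -0.0, 1.3]
grip_width: -0.0
grasp_force: 0.0
```

Run:
```python
from h import *
for i in range(4): isc=grab('scene')
it=grab("top")
v=np.hstack([cv2.resize(isc[100:200,260:390],None,fx=4,fy=4,interpolation=cv2.INTER_CUBIC)[:, :400],cv2.resize(np.load("scene2.npy")[100:200,260:390],None,fx=4,fy=4,interpolation=cv2.INTER_CUBIC)[:, 120:520]])
cv2.imwrite("pics/p10.png",v[:,:,::-1]);print(v.shape)
to(490.5,277.5,145,88)
```

```text
(400, 800, 3)
spread [0.5 0.2 0.5]
pos [489.1 277.1 221.4] closing yaw 88.1 q6 -1.22 -> delta ['-0.04', '0.01', '1.91'] spin 0.002 t 61.42
```

View pics/p10.png

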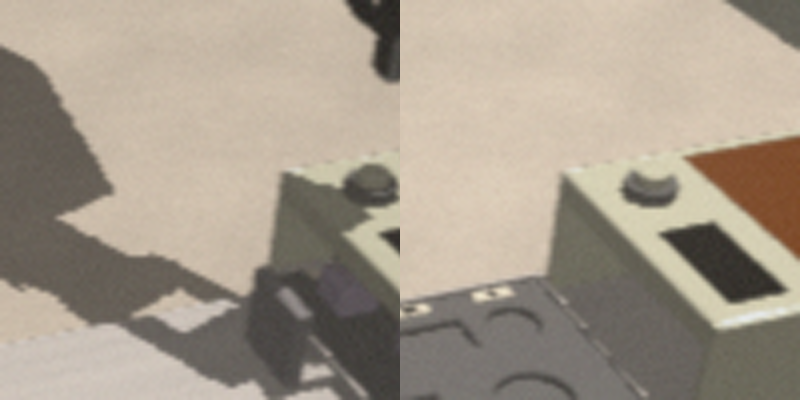

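The button's white cap stands in a grey collar: (655,180) in the right half and (370,180) in the left. I'll check its centre and height, then verify the press by feeling the spring travel.

Run:
```python
from h import *
it,isc=np.load("top2.npy"),np.load("scene2.npy")
def cap(im,n,c,r=14,k=8):
    x,y=np.round(proj(n,c)).astype(int); w=cv2.resize(im[y-r:y+r,x-r:x+r],None,fx=k,fy=k,interpolation=cv2.INTER_CUBIC)
    g=cv2.GaussianBlur(cv2.cvtColor(w,cv2.COLOR_RGB2GRAY),(5,5),0)
    print(n,x,y); print(g[::16,::16]//1)
cap(np.load("top0.npy"),"top",[490,277.5,138]);cap(isc,"scene",[490,277.5,138])
```

```text
top 104 236
[[133 132 132 132 135 136 135 135 135 134 134 135 134 135]
 [131 134 132 131 133 132 134 133 133 134 135 135 135 136]
 [133 133 133 133 135 133 132 133 139 135 135 133 135 137]
 [132 133 133 133 131 136 116 106  84 101 100 135 134 137]
 [138 130 133 134 133 104  75  71  81  82  77  48 111 122]
 [133 134 135 136 104  76 111 121 101  59  76  81  26 100]
 [134 134 131 125  82 128 132 133 136 116  32  89  52  70]
 [131 132 133 102 106 132 133 135 136 139  48  74  64  33]
 [133 134 136  99 109 132 133 137 137 136  36  86  62  28]
 [133 136 134 113  81 133 134 137 139 103  41  91  46  38]
 [132 132 134 126  82  92 118 127  93  48  87  77  21 119]
 [135 135 132 134 119  79  82  83  82  89  78  17 116 139]
 [134 133 134 135 133 122  97  93  63  47  58 139 137 138]
 [135 133 132 134 135 136 134 135 136 136 138 136 136 138]]
scene 352 143
[[201 200 202 200 202 197 197 201 197 197 200 198 200 200]
 [198 195 199 199 198 198 198 200 197 198 199 203 202 202]
 [197 198 197 198 197 198 197 199 200 200 199 199 203 202]
 [200 197 197 200 199 198 197 199 199 201 199 200 200 200]
 [199 198 199 202 201 203 202 200 199 202 199 194 207 199]
 [198 199 201 202 203 197 208 208 202 211 206 200 147 118]
 [200 207 198 205 211 207 206 202 205 205 207 209 177  97]
 [206 207 207 207 202 148 176 209 207 207 197 206 206 180]
 [207 208 206 209 152 109 102 133 150 135 125 196 205 207]
 [206 207 207 196 101 100 109 105 108 115 116 168 206 205]
 [203 205 206 209 126  70  74  89  92  90  88 190 206 206]
 [144 201 206 207 199 164 111  85  87  94 167 207 205 206]
 [ 97 134 199 208 209 207 209 210 209 209 209 206 205 206]
 [ 97  97 135 199 204 207 207 207 208 205 208 207 207 206]]
```

jog_arm --pt "0 0 0.8 0" --pt "0 0 1.5 0" --pt "0 0 1.9 0" --pt "0 0 1.9 0" --pt "0 0 1.9 0" --pt "0 0 1.9 0"

```text
time_s: 62.07
ee_pos: [490.7, 277.7, 147.6]
tool_rot: [0.001, 0.016, 1.0, 0.0]
wrist_force: [0.8, 0.4, -0.2]
grip_width: 0.0
grasp_force: 0.0
```

jog_arm --pt "0 0 0.05 0" --pt "0 0 0.1 0" --pt "0 0 0.1 0" --pt "0 0 0.1 0"

```text
time_s: 62.4
ee_pos: [490.2, 277.5, 143.5]
tool_rot: [0.0, 0.016, 1.0, 0.0]
wrist_force: [-0.1, -0.1, -0.0]
grip_width: 0.1
grasp_force: 0.0
```

jog_arm --pt "0 0 0.05 0" --pt "0 0 0.05 0" --pt "0 0 0.05 0" --pt "0 0 0.05 0"

```text
time_s: 62.73
ee_pos: [490.4, 277.6, 141.3]
tool_rot: [0.0, 0.016, 1.0, 0.0]
wrist_force: [-0.0, 0.3, 1.1]
grip_width: 0.3
grasp_force: 0.9
```

jog_arm --pt "0 0 0.05 0" --pt "0 0 0.05 0" --pt "0 0 0.05 0" --pt "0 0 0.05 0"

```text
time_s: 63.07
ee_pos: [490.4, 277.6, 139.2]
tool_rot: [0.0, 0.016, 1.0, 0.0]
wrist_force: [0.9, 0.5, 2.9]
grip_width: -0.0
grasp_force: 1.5
```

The spring starts at z≈142 and the force rises to 2.9 N at 139, so the stop at 135 was full travel. I'll finish this press gently and then retreat.

jog_arm --pt "0 0 0.05 0" --pt "0 0 0.1 0" --pt "0 0 0.15 0" --pt "0 0 0.15 0" --pt "0 0 0.15 0" --pt "0 0 0.15 0"

```text
time_s: 63.57
ee_pos: [490.5, 277.6, 135.8]
tool_rot: [0.001, 0.016, 1.0, 0.0]
wrist_force: [-3.5, -1.7, 20.9]
grip_width: 0.0
grasp_force: 10.3
```

jog_arm --pt "0 0 -0.1 0" --pt "0 0 -0.3 0" --pt "0 0 -0.7 0" --pt "0 0 -1.4 0" --pt "0 0 -2.2 0" --pt "0 0 -2.8 0" --pt "0 0 -2.8 0" --pt "0 0 -2.8 0" --pt "0 0 -2.8 0" --pt "0 0 -2.8 0"

```text
time_s: 64.4
ee_pos: [488.6, 276.9, 243.1]
tool_rot: [-0.002, 0.016, 1.0, -0.001]
wrist_force: [0.3, -1.2, 0.4]
grip_width: 0.1
grasp_force: 0.0
```

Run:
```python
from h import *
it,isc=grab("top"),grab("scene");o=ctrl.observe();print(o["ee_pos"],o["wrist_force"],o["time_s"])
g=lambda im,n,lo,hi,c:[b[0] for b in blobs(im,60,cv2.inRange(cv2.cvtColor(im,cv2.COLOR_RGB2HSV),lo,hi))]
for im,f in((it,"top0.npy"),(isc,"scene0.npy")):
    print("cup",g(im,0,(84,120,40),(96,255,255),0),g(np.load(f),0,(84,120,40),(96,255,255),0))
x=proj("top",[743,-138,75]).astype(int);r=20
s=lambda im:im[x[1]-r:x[1]+r,x[0]-r:x[0]+r].astype(int)
print("jar diff",np.abs(s(it)-s(np.load("top0.npy"))).mean())
# handle in home
xs=proj("scene",[545.7,170.7,88]);print(xs); blocks(it,isc)
```

```text
[489.  277.1 243.2] [-0.4 -0.1 -0.2] 64.5
cup [array([368.8, 150.8])] [array([368.9, 150.7])]
cup [] []
jar diff 3.026666666666667
[330.  171.7]
tri [830.  273.3  11.5] gap 0.2 onz15 [828.7 272. ] rect [ 51.1 129. ] ang 0.2 area 6261
```

```bash
python3 -c "
from bench import ctrl
print(ctrl.sign_off())"
```

```text
the job is handed in; nothing more can be done
None
```

I seated all five bur blocks upright in their own pockets, slid the tray home to its end stop, pressed the start button fully down and let it come up. I pressed it twice, the second time to confirm full travel. The cup and jar are still standing, and the job was handed in at about 65 s.

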